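# Clear and load a hand-wound inspection stage, then wind it to its pointer

### The arm

A 7-joint arm with a two-finger parallel gripper is mounted at the origin on the work surface. World frame = base frame: x ahead of the robot, y to its left, z up, the work surface at z = 0. Lengths are in mm, angles in rad, forces in N, time in s.
With the tool pointing down it reaches from about 425 to 1025 mm from the base axis. Payload 9.4 kg.
Tool frame: the origin (TCP) lies midway between the tips of the shut fingers; the grasp point (between the pads) lies 19 mm behind it; z points along the fingers, x is the direction in which the jaws open and shut, and the axes are right-handed (so a half turn about z gives the same grasp; the last joint's range is limited). The gripper opens to 85 mm and grips with 20 to 120 N. Pads are 22 mm wide; open, the fingers measure 114 mm over their backs; the gripper's body (76 mm by 85 mm) begins 54 mm behind the grasp point. The pads swing forward as they close: fully open they stand 13 mm farther back than shut.
Start: joints at [1.224, 0.599, -0.003, 1.599, 0.002, 0.943, -0.08], TCP at [193.231, -698.775, 231.275] pointing down, gripper open.
Joint ranges: [-2.57, 2.57], [-0.35, 1.97], [-1.29, 1.29], [0.11, 2.56], [-1.05, 4.19], [0.11, 1.86], [-2.63, 2.63]. Speed limits (rad/s): [2.22, 2.22, 3.01, 3.01, 3.14, 3.14, 3.14].

### API

Orientations are given as a rotation vector (axis times angle).
In Python, from rig import ctrl gives the robot as it stands.
- The arm moves only by the tool jog_arm, never from a script. Its argument "series" is a list of rows, each an object of numbers: "x", "y", "z": the shift along the world's x, y, z in cm; "wx", "wy", "wz": the turn, a rotation vector about the world's x, y, z in rad; "grip": the opening, from -1 (shut) to 1 (fully open). In form: [{"x": .., "y": .., "z": .., "wx": .., "wy": .., "wz": .., "grip": ..}, ...]. A call has 1 to 10 rows; each row is the pose to reach, as a shift and turn from the pose commanded when the call began; what a row does not reach only later rows make up. A row lasts 1/12 s, in which the tool goes at most 41.7 mm and 7.16 degrees, less where a joint would pass 70% of its speed; a pose out of reach is approached as far as the arm can. A call with a gripper value outside its range is refused whole. The fingers move at their own pace and stop on an object; "newtons" is the grip in N (left out, the last holds). Time passes only in rows, so rows that repeat a pose let the fingers close. It gives the time, the measured TCP pose, the force and the opening at its end, in the units of the state.
- ctrl.read_state(): the state, without advancing time (a new reading comes with each control period).
- ctrl.snapshot(name): name is "scene" or "top"; returns a dict with "frame" (384x512x3 uint8, red, green, blue), "z_map" (384x512 float32, mm along the optical axis (not along the pixel's ray), 0 where there is no reading), "intrinsics" (3x3 intrinsics, pixels), "view" (4x4, takes a point from world to camera coordinates). Camera axes: x right, y down, z forward; pixel columns grow to the right and rows downward; lengths in mm; the calibration is good to about 2 mm. A picture is of the moment at which its call begins.
- ctrl.hand_in(): hands the job in, once; it reports no verdict.
The state is a dict: "time": time; "joint_pos": joint angles; "joint_velocities": joint speeds; "tau": joint torques, N m; "eef_pos": TCP position; "orientation": TCP orientation; "contact_force": force on the tool from outside, world axes, zero at the start; "torque": the same for the moment, N m; "finger_gap": opening from 0.0 (shut) to 1.0 (fully open).
Only numpy, scipy, OpenCV 4.12 (cv2) and the standard library are available. Lean on these libraries where they do the work, as an engineer would, in place of code of your own. Each camera call takes 0.05 s, during which the arm holds its last target. There are 200 camera calls.

### The job

Get the inspection stage ready: move all the jars and reels standing on its slideway into the caddy, upright, and lift only the top tray off the nested stack (leave the other two nested where they are) and set it squarely in the middle of the carriage, its long side across the slide. Then wind the crank clockwise until the carriage line has gone at least 5 mm past the pointer, and wind it back anticlockwise to stop with the line at the pointer, so that the last motion takes up the slack in the screw; leave the things standing at the far edge of the bench alone.

Things in the scene. Friction and masses are not known exactly. Their poses are not given: they have to be found in the camera images.
- stage: Fixed slide: aluminium base plate 150 (its x) by 300 (its y) mm, 6 mm thick; origin on the table under the plate's middle. It slides along its y: the gearbox with the handwheel (76 by 96 mm, 46 mm high) is centred at y = -200 mm, the carriage starts at y = +100 mm. Jars and reels stand on the plate (the slideway) between the two. 10 mm ticks along the +x edge
- carriage_top (a point): Middle of the top face of the carriage, a white block 120 (stage x) by 90 (stage y) mm with a black rubber top, which is 29.5 mm above the table; axes parallel to the stage's. The tray belongs here: its centre within about 10 mm, its long side along the stage's x within about 10 degrees
- carriage_index (a point): Upper end of the black index line on the carriage's +x side (middle of that side, 29.5 mm above the table); axes parallel to the stage's
- carriage (a joint): Travel of the carriage from its start towards the handwheel (stage -y), m; 0 at the start, stops at 0.10
- pointer: Fixed dark clamp 22 mm wide, 36 mm high, beyond the plate's +x edge, with a bright nib 3 mm wide. Origin on the table under the nib; axes as the stage's. The carriage line is at the pointer when carriage_index has rel. y = 0 in these axes (within 2 mm), past it at negative y (handwheel side). At the start it is 45 to 65 mm short, at +y
- wheel_axis (a point): Centre of the handwheel's upper face, 60 mm above the table, on its vertical axis. The wheel is an aluminium disc 110 mm in diameter, 10 mm thick, low hub (6 mm). Turned clockwise seen from above it draws the carriage towards itself, anticlockwise sends it away: 40 mm per turn, after the slack
- crank_top (a point): Top of the crank handle: a black round peg 16 mm in diameter, upright on the wheel 42 mm from its axis, from 60 to 104 mm above the table; it swivels about its own axis, so it can be held from above in a fixed grip and led round a 42 mm circle with about 2 N. At the start it points to the stage's -y, give or take 0.4 rad
- wheel_slack (a joint): Play between wheel and screw, rad: the wheel turns 0.8 rad idly whenever its direction changes. +0.4: the wheel bears on the screw clockwise (drawing the carriage in); -0.4: it bears anticlockwise (sending it away), which is how it must be left (below -0.2)
- tray_top: Top of three equal nested stamped aluminium trays at the robot's right: 96 (its x) by 58 (its y) mm, 24 mm high, 90 g; origin under its foot. Upright rim: upper 14 mm, wall 2.5 mm; below it a foot 88 x 50 mm, 10 mm high, sits in the next tray's rim with 1.5 mm play. Trays are stacked 14 mm apart and only rims show: fingertips over 14 mm below the upper edge grip the second tray too
- tray_mid: The second tray, same as tray_top, 14 mm lower; must stay nested in tray_low
- tray_low: The lowest tray, same as tray_top, standing on the table; must stay there
- jar_a: Small round jar with a white lid, 42 mm in diameter, 36 mm high, 50 to 100 g; origin under its middle. May be absent
- jar_b: Same as jar_a. May be absent
- reel_a: Flanged reel of copper braid standing on its flange, 42 mm in diameter, 36 mm high, 50 to 100 g; origin under its middle. May be absent
- reel_b: Same as reel_a. May be absent
- caddy: Fixed grey open tray at the left of the bench, 170 by 170 mm outside, walls 4 mm thick and 18 mm high, floor 4 mm; origin under its middle. It has room for all four jars and reels
- tip_cleaner: Bystander: black round tip-cleaner pot with brass wool, 72 mm in diameter, 55 mm high, at the far edge; leave it alone
- tool_cup: Bystander: white cup with hand tools, 70 mm in diameter, up to 155 mm high, at the far edge; leave it alone
- board_holder: Bystander: flat black board holder with a green circuit board, 110 by 150 mm, 18 mm high, at the far edge; leave it alone
Things that resemble listed ones, but are neither listed nor needed, are in the scene too. What is shaped like the tray_top but turquoise is not meant.

How it is judged:
By the outcome, as a careful person would: the job done as asked, in the order asked, and still so for the second after the job is handed in, with the robot touching nothing.
Of jar_a, jar_b, reel_a, reel_b only 2 to 4 are there at a start; the rules pass over those that are not, and their reading is None.
At some moment in a run one of jar_a, jar_b, reel_a, reel_b may be knocked a few centimetres aside while the robot is not near it.
Once in a run the grip may slacken for a moment while it holds something.
It also fails if it takes over 210 s, if anything falls off the work surface, if the arm or the gripper's body presses on something with over 40 N, if the wrist force passes 120 N, or if a joint passes its speed limit or range.

## Working session

There is one attempt and no reset: what is moved stays moved. The work goes in short steps, Python scripts to look and compute and a tool call to move; the robot and the scene stay as the last step left them, time stands still between calls to the robot, and variables do not carry over. Pictures are saved under pics/ and viewed, about 12 in all and at most 16, crops included, and the job is handed in when it is done.

Besides the shell and the picture viewer there is one more tool, called as name(argument=value, ...) on one line, values as JSON. jog_arm: Moves the arm, as the interface text tells. Its arguments: {"type":"object","properties":{"series":{"type":"array"},"newtons":{"type":"number"}},"required":["series"]}

```bash
ls; mkdir -p pics; cat > h.py <<'E'
import numpy as np,cv2
from rig import ctrl
def snap(n,save=None):
    s=ctrl.snapshot(n)
    if save: cv2.imwrite('pics/'+save,s['frame'][:,:,::-1])
    return s
def cloud(s):
    z=s['z_map'].astype(float);K=np.array(s['intrinsics']);h,w=z.shape
    u,v=np.meshgrid(np.arange(w),np.arange(h))
    P=np.stack([(u-K[0,2])/K[0,0]*z,(v-K[1,2])/K[1,1]*z,z],-1)
    V=np.array(s['view']);W=(P-V[:3,3])@V[:3,:3]
    W[z==0]=np.nan
    return W
def ray(s,u,v,h):
    K=np.array(s['intrinsics']);V=np.array(s['view']);R=V[:3,:3]
    c=-R.T@V[:3,3];d=R.T@np.array([(u-K[0,2])/K[0,0],(v-K[1,2])/K[1,1],1])
    return c+d*(h-c[2])/d[2]
E
python3 - <<'E'
from h import *
a=snap('scene');b=snap('top')
for n,s in(('scene',a),('top',b)):
    np.savez('/tmp/'+n,**s); V=np.array(s['view']);print(n,-V[:3,:3].T@V[:3,3],V[:3,:3].round(2).tolist(),np.array(s['intrinsics']).round(1).tolist())
im=np.vstack([a['frame'],b['frame']])[:,:,::-1]
cv2.imwrite('pics/s0.png',cv2.resize(a['frame'][:,:,::-1],(800,600)));cv2.imwrite('pics/t0.png',cv2.resize(b['frame'][:,:,::-1],(800,600)))
print(ctrl.read_state())
E
```

```text
pics
scene [1375.37382979  -41.19510612  898.33502352] [[0.05, 1.0, -0.01], [0.68, -0.04, -0.73], [-0.73, 0.03, -0.68]] [[465.6, 0.0, 261.2], [0.0, 465.6, 193.8], [0.0, 0.0, 1.0]]
top [ 319.27316441  -20.71149874 1148.42694266] [[-0.01, -1.0, -0.01], [-0.98, 0.01, -0.2], [0.2, 0.01, -0.98]] [[360.9, 0.0, 257.5], [0.0, 360.9, 186.9], [0.0, 0.0, 1.0]]
{'time': 0.1, 'joint_pos': array([ 1.22426187,  0.60003435, -0.0025167 ,  1.60005943,  0.00178981,
        0.94288528, -0.07975573]), 'joint_velocities': array([-0.00089109, -0.0001131 , -0.00052227, -0.00088613, -0.0007071 ,
        0.00086405, -0.00081171]), 'tau': array([ 4.99716101e-03, -7.77985740e+01,  1.56975869e+00, -2.58625853e+01,
        1.26283019e-02,  5.53192469e-03,  3.75696777e-05]), 'eef_pos': array([ 193.12674235, -698.36744972,  230.50805903]), 'orientation': array([-2.49954926e+00,  1.90191834e+00,  1.85124642e-03]), 'contact_force': array([-0.69259631, -0.0761908 ,  1.27723617]), 'torque': array([ 0.00782674,  0.02757595, -0.0454419 ]), 'finger_gap': 0.9991308115799057}
```

View pics/t0.png

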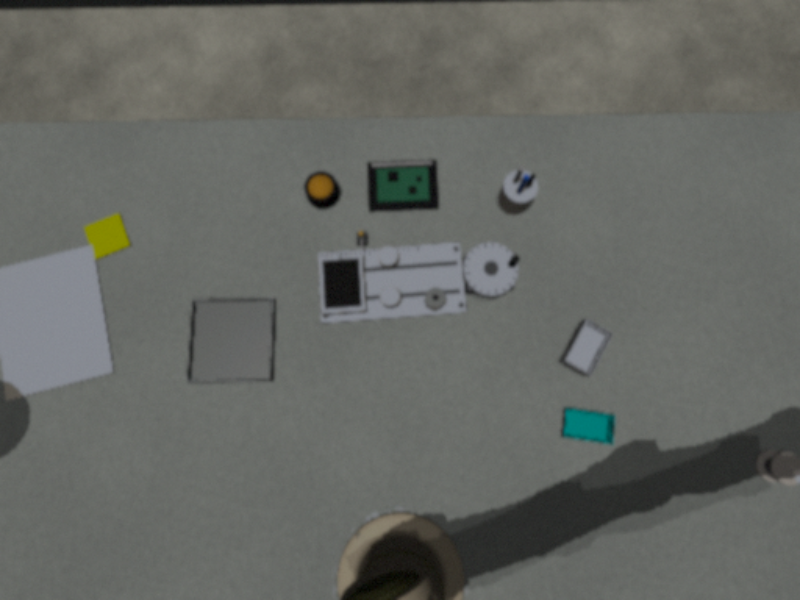

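View pics/s0.png

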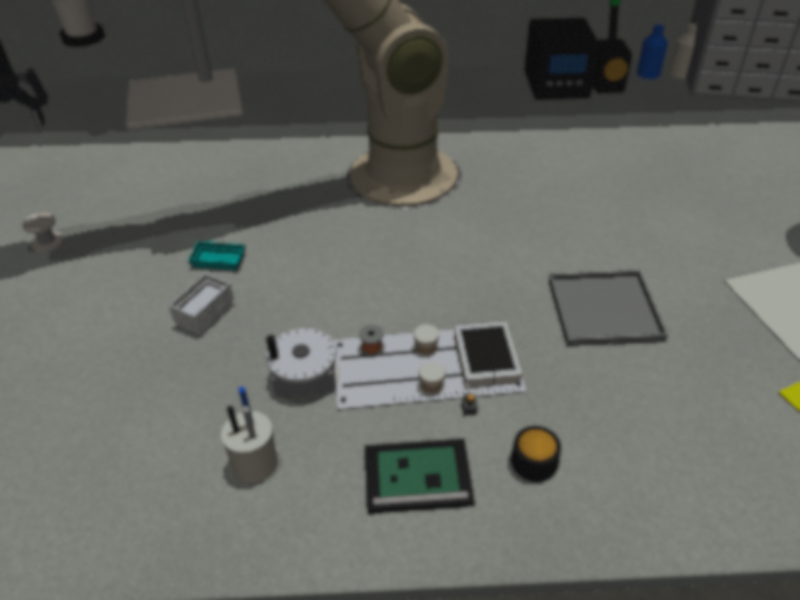

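Top view (800×600 picture): the carriage is at (342,283), two white-lid jars at (388,256) and (391,298), and one reel at (435,298). The wheel is at (491,269) with its peg at (513,261), and the pointer is at (362,238). The grey tray stack is at (585,347) and the caddy at (232,340). The turquoise tray at (588,425) is the decoy. I'll measure from both clouds.

```bash
cat > m.py <<'E'
from h import *
S={n:dict(np.load('/tmp/%s.npz'%n)) for n in('scene','top')}
C={n:cloud(S[n]) for n in S}
def sel(n,lo,hi,x,y):
    W=C[n];return (W[...,2]>lo)&(W[...,2]<hi)&(W[...,0]>x[0])&(W[...,0]<x[1])&(W[...,1]>y[0])&(W[...,1]<y[1])
def blobs(n,m,mn=25):
    k,l,st,_=cv2.connectedComponentsWithStats(m.astype(np.uint8))
    for i in range(1,k):
        if st[i,4]>=mn:
            P=C[n][l==i];r=cv2.minAreaRect(P[:,:2].astype(np.float32))
            print(n,'px',st[i].tolist(),'mean',P.mean(0).round(1),'rect',np.round(r[0],1),np.round(r[1],1),round(r[2],1),'z',np.percentile(P[:,2],[5,50,95]).round(1))
E
python3 - <<'E'
from m import *
for n in C:
    print('table z',np.nanmedian(C[n][...,2]))
    for lo,hi in((36,48),(22,35),(50,66),(85,112),(4,12)):
        print('band',lo,hi);blobs(n,sel(n,lo,hi,(300,760),(-420,420)))
for n,u,v,h in(('top',388,256,42),('top',391,298,42),('top',435,298,42),('top',342,283,29.5),('top',491,269,60),('top',513,261,104),('scene',426,334,42),('scene',431,368,42),('scene',371,333,42),('scene',301,352,60),('scene',270,340,104),('scene',488,349,29.5)):
    print(n,u,v,ray(S[n],u*.64,v*.64,h).round(1))
E
```

```text
table z 0.11927226259359935
band 36 48
scene px [109, 176, 40, 31, 295] mean [ 428.1 -368.9   41.7] rect [ 428.9 -368.8] [62.1 99.9] 59.3 z [36.8 41.3 47.1]
scene px [230, 207, 16, 13, 159] mean [531.9 -73.   41.1] rect [530.7 -73.5] [42.7 39.9] 20.8 z [38.4 41.1 43.8]
scene px [265, 207, 16, 13, 158] mean [537.4  17.2  40.9] rect [536.2  17. ] [38.2 39.7] 30.8 z [37.9 41.1 43.7]
scene px [268, 231, 17, 14, 189] mean [620.3  20.8  40.9] rect [619.8  20.3] [39.2 40.8] 85.3 z [37.8 41.  43.8]
scene px [204, 234, 10, 8, 35] mean [ 616.1 -140.3   41.9] rect [ 614.8 -139.9] [15.6 29.1] 42.2 z [37.3 42.4 45.8]
scene px [174, 238, 9, 8, 32] mean [ 622.9 -221.1   41.7] rect [ 624.  -221.4] [24.1 11. ] 56.0 z [36.9 41.9 46.1]
scene px [329, 272, 29, 10, 112] mean [745.8 160.   44.2] rect [746.8 160.4] [62.  25.5] 89.9 z [41.6 44.1 47.2]
band 22 35
scene px [115, 180, 27, 21, 241] mean [ 416.3 -373.8   29.9] rect [ 417.5 -373.9] [38.  78.6] 58.5 z [26.8 29.7 33.4]
scene px [109, 186, 41, 24, 143] mean [ 452.  -360.4   28.4] rect [ 451.3 -358.2] [ 51.4 109.7] 26.5 z [22.9 28.8 34.5]
scene px [2
[... 3977 characters left out ...]
ean [573.9 -24.8   6.7] rect [574.5  13.5] [154.6 303.2] 4.6 z [4.3 6.5 9.9]
top px [201, 161, 11, 4, 26] mean [635.3 158.1   6.8] rect [634.1 158.6] [33.1 10.8] 89.1 z [4.2 7.  9.7]
top px [121, 191, 53, 53, 1015] mean [453.8 337.8   5.6] rect [457.3 341.1] [164.3 158. ] 0.1 z [4.1 5.3 8. ]
top 388 256 [618.1  18.4  42. ]
top 391 298 [531.3  12.8  42. ]
top 435 298 [530.3 -75.   42. ]
top 342 283 [565.9 112.7  29.5]
top 491 269 [ 584.1 -186.3   60. ]
top 513 261 [ 588.5 -222.1  104. ]
scene 426 334 [540.2  17.1  42. ]
scene 431 368 [615.   20.2  42. ]
scene 371 333 [532.8 -73.3  42. ]
scene 301 352 [ 586.3 -183.1   60. ]
scene 270 340 [ 600.2 -224.2  104. ]
scene 488 349 [567.8 116.7  29.5]
```

Measured in mm:
- **Stage:** yaw ≈ +3.6°, with the carriage centre at ≈(568,114).
- **Jars:** (537,17) and (621,19.5).
- **Reel:** (533,-74).
- **Tray stack:** (431,-371), long axis −30°.
- **Caddy:** (457,341).
- **Peg:** (594.5,-225).

I'll go to the far jar first.

jog_arm(series=[{"x":3.5,"y":6,"z":0,"wz":0.12,"grip":0.4},{"x":7,"y":10,"wz":0.24,"grip":0.4},{"x":10,"y":15,"wz":0.35,"grip":0.4},{"x":12,"y":18,"wz":0.47,"grip":0.4},{"x":15,"y":22,"wz":0.58,"grip":0.4},{"x":18,"y":26,"wz":0.68,"grip":0.4},{"x":20,"y":29,"wz":0.68,"grip":0.4},{"x":20,"y":34,"wz":0.68,"grip":0.4},{"x":20,"y":34,"wz":0.68,"grip":0.4},{"x":20,"y":34,"wz":0.68,"grip":0.4}])

```text
validation failed for argument at $.se...
```

jog_arm(series=[{"x":3.5,"y":6,"z":-1,"wz":0.12,"grip":0.4},{"x":7,"y":10,"z":-3,"wz":0.24,"grip":0.4},{"x":10,"y":15,"z":-5,"wz":0.35,"grip":0.4},{"x":14,"y":20,"z":-8,"wz":0.47,"grip":0.4},{"x":18,"y":25,"z":-9,"wz":0.58,"grip":0.4},{"x":20,"y":29,"z":-9,"wz":0.68,"grip":0.4},{"x":22.8,"y":33,"z":-9,"wz":0.68,"grip":0.4},{"x":22.8,"y":37.8,"z":-9,"wz":0.68,"grip":0.4},{"x":22.8,"y":37.8,"z":-9,"wz":0.68,"grip":0.4},{"x":22.8,"y":37.8,"z":-9,"wz":0.68,"grip":0.4}])

```text
validation failed for argument at $.se...
```

jog_arm(series=[{"x":10,"y":17,"z":0,"wx":0,"wy":0,"wz":0.34,"grip":0.4},{"x":10,"y":17,"z":0,"wx":0,"wy":0,"wz":0.34,"grip":0.4},{"x":10,"y":17,"z":0,"wx":0,"wy":0,"wz":0.34,"grip":0.4},{"x":10,"y":17,"z":0,"wx":0,"wy":0,"wz":0.34,"grip":0.4},{"x":20,"y":34,"z":0,"wx":0,"wy":0,"wz":0.68,"grip":0.4},{"x":20,"y":34,"z":0,"wx":0,"wy":0,"wz":0.68,"grip":0.4},{"x":20,"y":34,"z":0,"wx":0,"wy":0,"wz":0.68,"grip":0.4},{"x":20,"y":34,"z":0,"wx":0,"wy":0,"wz":0.68,"grip":0.4},{"x":20,"y":34,"z":0,"wx":0,"wy":0,"wz":0.68,"grip":0.4},{"x":20,"y":34,"z":0,"wx":0,"wy":0,"wz":0.68,"grip":0.4}])

```text
time: 0.93
eef_pos: [395.6, -353.9, 231.3]
orientation: [-2.992, 0.952, -0.0]
contact_force: [0.5, -1.0, 0.1]
finger_gap: 0.704
```

jog_arm(series=[{"x":22,"y":34,"z":-4,"wx":0,"wy":0,"wz":0.68,"grip":0.4},{"x":22,"y":34,"z":-4,"wx":0,"wy":0,"wz":0.68,"grip":0.4},{"x":22,"y":34,"z":-4,"wx":0,"wy":0,"wz":0.68,"grip":0.4},{"x":22,"y":34,"z":-4,"wx":0,"wy":0,"wz":0.68,"grip":0.4},{"x":22,"y":34,"z":-4,"wx":0,"wy":0,"wz":0.68,"grip":0.4},{"x":22,"y":34,"z":-4,"wx":0,"wy":0,"wz":0.68,"grip":0.4},{"x":22,"y":34,"z":-4,"wx":0,"wy":0,"wz":0.68,"grip":0.4},{"x":22,"y":34,"z":-4,"wx":0,"wy":0,"wz":0.68,"grip":0.4},{"x":22,"y":34,"z":-4,"wx":0,"wy":0,"wz":0.68,"grip":0.4},{"x":22,"y":34,"z":-4,"wx":0,"wy":0,"wz":0.68,"grip":0.4}])

```text
time: 1.77
eef_pos: [614.5, -15.2, 190.8]
orientation: [-3.139, -0.096, -0.0]
contact_force: [0.7, 0.1, -0.1]
finger_gap: 0.701
```

jog_arm(series=[{"x":0.8,"y":3.8,"z":-4,"wx":0,"wy":0,"wz":0.0,"grip":0.4},{"x":0.8,"y":3.8,"z":-4,"wx":0,"wy":0,"wz":0.0,"grip":0.4},{"x":0.8,"y":3.8,"z":-4,"wx":0,"wy":0,"wz":0.0,"grip":0.4},{"x":0.8,"y":3.8,"z":-4,"wx":0,"wy":0,"wz":0.0,"grip":0.4}])

```text
time: 2.1
eef_pos: [620.4, 19.0, 150.5]
orientation: [3.14, 0.094, -0.004]
contact_force: [0.5, -1.1, 0.8]
finger_gap: 0.699
```

```bash
python3 - <<'E'
from h import *
for n in('scene','top'): np.savez('/tmp/'+n,**snap(n))
from m import *
for n in C: blobs(n,sel(n,36,48,(480,680),(-160,60)))
s=ctrl.read_state();print(s['time'],s['eef_pos'],s['orientation'],s['joint_pos'])
E
```

```text
scene px [230, 207, 16, 13, 157] mean [531.6 -73.1  41.2] rect [530.5 -72.7] [41.1 40.4] 54.0 z [38.  41.2 44.4]
scene px [265, 207, 16, 13, 107] mean [538.6  12.4  40.8] rect [538.1  14.2] [41.7 31.5] 30.1 z [38.1 40.9 43.3]
scene px [268, 231, 17, 15, 187] mean [620.3  20.7  40.9] rect [619.7  20.3] [39.1 41.8] 85.3 z [37.7 41.1 43.8]
scene px [204, 234, 10, 9, 38] mean [ 616.6 -140.6   41.8] rect [ 615.8 -139.3] [17.1 29. ] 42.0 z [37.2 41.8 46.5]
top px [243, 183, 10, 13, 100] mean [538.1  21.2  41.9] rect [538.   22.5] [27.4 39.2] 84.0 z [38.2 42.  45.9]
2.2 [621.15406861  17.20390131 151.8306247 ] [3.13911467e+00 8.94955446e-02 8.90560906e-05] [ 0.13310023  0.59413589 -0.37812695  1.89818135  0.32477753  0.70932421
 -0.37805837]
```

jog_arm(series=[{"x":0,"y":0.05,"z":-4,"wx":0,"wy":0,"wz":0,"grip":0.4},{"x":0,"y":0.05,"z":-8,"wx":0,"wy":0,"wz":0,"grip":0.4},{"x":0,"y":0.05,"z":-11,"wx":0,"wy":0,"wz":0,"grip":0.4},{"x":0,"y":0.05,"z":-13,"wx":0,"wy":0,"wz":0,"grip":0.4},{"x":0,"y":0.05,"z":-13.6,"wx":0,"wy":0,"wz":0,"grip":0.4},{"x":0,"y":0.05,"z":-13.6,"wx":0,"wy":0,"wz":0,"grip":-1},{"x":0,"y":0.05,"z":-13.6,"wx":0,"wy":0,"wz":0,"grip":-1},{"x":0,"y":0.05,"z":-13.6,"wx":0,"wy":0,"wz":0,"grip":-1},{"x":0,"y":0.05,"z":-13.6,"wx":0,"wy":0,"wz":0,"grip":-1},{"x":0,"y":0.05,"z":-13.6,"wx":0,"wy":0,"wz":0,"grip":-1}], newtons=40)

```text
time: 3.03
eef_pos: [622.0, 19.5, 16.7]
orientation: [3.14, 0.092, 0.003]
contact_force: [0.8, 0.0, 0.1]
finger_gap: 0.478
```

jog_arm(series=[{"x":0,"y":0,"z":0,"wx":0,"wy":0,"wz":0,"grip":-1},{"x":0,"y":0,"z":0,"wx":0,"wy":0,"wz":0,"grip":-1},{"x":0,"y":0,"z":2,"wx":0,"wy":0,"wz":0,"grip":-1},{"x":0,"y":0,"z":5,"wx":0,"wy":0,"wz":0,"grip":-1},{"x":0,"y":0,"z":6,"wx":0,"wy":0,"wz":0,"grip":-1}])

```text
time: 3.45
eef_pos: [622.3, 20.1, 78.2]
orientation: [-3.14, -0.093, -0.004]
contact_force: [0.6, 0.2, -1.2]
finger_gap: 0.482
```

jog_arm(series=[{"x":-6,"y":17,"z":0,"wx":0,"wy":0,"wz":0,"grip":-1},{"x":-6,"y":17,"z":0,"wx":0,"wy":0,"wz":0,"grip":-1},{"x":-6,"y":17,"z":0,"wx":0,"wy":0,"wz":0,"grip":-1},{"x":-6,"y":17,"z":0,"wx":0,"wy":0,"wz":0,"grip":-1},{"x":-6,"y":17,"z":0,"wx":0,"wy":0,"wz":0,"grip":-1},{"x":-13.1,"y":35.8,"z":0,"wx":0,"wy":0,"wz":0,"grip":-1},{"x":-13.1,"y":35.8,"z":0,"wx":0,"wy":0,"wz":0,"grip":-1},{"x":-13.1,"y":35.8,"z":0,"wx":0,"wy":0,"wz":0,"grip":-1},{"x":-13.1,"y":35.8,"z":0,"wx":0,"wy":0,"wz":0,"grip":-1},{"x":-13.1,"y":35.8,"z":0,"wx":0,"wy":0,"wz":0,"grip":-1}])

```text
time: 4.28
eef_pos: [488.5, 381.0, 75.3]
orientation: [-3.139, -0.096, 0.0]
contact_force: [-0.1, 0.1, -0.7]
finger_gap: 0.483
```

jog_arm(series=[{"x":0,"y":0,"z":0,"wx":0,"wy":0,"wz":0,"grip":-1},{"x":0,"y":0,"z":-2,"wx":0,"wy":0,"wz":0,"grip":-1},{"x":0,"y":0,"z":-4,"wx":0,"wy":0,"wz":0,"grip":-1},{"x":0,"y":0,"z":-5.5,"wx":0,"wy":0,"wz":0,"grip":-1},{"x":0,"y":0,"z":-6.1,"wx":0,"wy":0,"wz":0,"grip":-1},{"x":0,"y":0,"z":-6.1,"wx":0,"wy":0,"wz":0,"grip":-1},{"x":0,"y":0,"z":-6.1,"wx":0,"wy":0,"wz":0,"grip":-1}])

```text
time: 4.87
eef_pos: [490.3, 377.5, 14.2]
orientation: [3.14, 0.093, -0.0]
contact_force: [0.7, 1.4, -0.8]
finger_gap: 0.479
```

jog_arm(series=[{"x":0,"y":0,"z":-0.05,"wx":0,"wy":0,"wz":0,"grip":0.2},{"x":0,"y":0,"z":-0.05,"wx":0,"wy":0,"wz":0,"grip":0.2},{"x":0,"y":0,"z":0,"wx":0,"wy":0,"wz":0,"grip":0.2},{"x":0,"y":0,"z":2,"wx":0,"wy":0,"wz":0,"grip":0.2},{"x":0,"y":0,"z":6,"wx":0,"wy":0,"wz":0,"grip":0.2},{"x":0,"y":0,"z":9,"wx":0,"wy":0,"wz":0,"grip":0.2},{"x":0,"y":0,"z":9,"wx":0,"wy":0,"wz":0,"grip":0.4}])

```text
time: 5.45
eef_pos: [492.4, 379.7, 110.2]
orientation: [-3.135, -0.092, -0.01]
contact_force: [0.1, 0.7, -0.3]
finger_gap: 0.7
```

jog_arm(series=[{"x":4.7,"y":-36,"z":0,"wx":0,"wy":0,"wz":0,"grip":0.4},{"x":4.7,"y":-36,"z":0,"wx":0,"wy":0,"wz":0,"grip":0.4},{"x":4.7,"y":-36,"z":0,"wx":0,"wy":0,"wz":0,"grip":0.4},{"x":4.7,"y":-36,"z":0,"wx":0,"wy":0,"wz":0,"grip":0.4},{"x":4.7,"y":-36,"z":0,"wx":0,"wy":0,"wz":0,"grip":0.4},{"x":4.7,"y":-36,"z":0,"wx":0,"wy":0,"wz":0,"grip":0.4},{"x":4.7,"y":-36,"z":0,"wx":0,"wy":0,"wz":0,"grip":0.4},{"x":4.7,"y":-36,"z":0,"wx":0,"wy":0,"wz":0,"grip":0.4},{"x":4.7,"y":-36,"z":0,"wx":0,"wy":0,"wz":0,"grip":0.4},{"x":4.7,"y":-36,"z":0,"wx":0,"wy":0,"wz":0,"grip":0.4}])

```text
time: 6.28
eef_pos: [537.4, 9.6, 104.2]
orientation: [3.137, 0.078, -0.001]
contact_force: [-0.1, 0.1, 0.5]
finger_gap: 0.699
```

```bash
cat > look.py <<'E'
from h import *
import sys
for n in('scene','top'): np.savez('/tmp/'+n,**snap(n))
from m import *
for n in C:
    blobs(n,sel(n,33,48,(480,680),(-160,60)))
    blobs(n,sel(n,33,48,(370,545),(250,430)))
s=ctrl.read_state();print(s['time'],s['eef_pos'],s['finger_gap'])
E
python3 look.py
```

```text
scene px [230, 207, 16, 13, 159] mean [531.8 -73.1  41. ] rect [529.8 -72. ] [40.9 40.9] 51.0 z [38.2 41.  43.8]
scene px [265, 207, 16, 14, 171] mean [538.2  17.4  40.5] rect [535.9  17.3] [39.4 40.7] 80.0 z [35.7 40.7 43.7]
scene px [203, 233, 11, 10, 46] mean [ 616.3 -142.    39.8] rect [ 612.1 -140.4] [17.3 35. ] 46.9 z [33.8 40.1 45.7]
scene px [399, 191, 16, 12, 147] mean [491.  379.2  38.4] rect [490.5 380.1] [40.8 40.6] 3.5 z [35.5 38.5 41.4]
top px [127, 198, 14, 14, 146] mean [492.1 377.8  39.4] rect [491.7 378.1] [39.9 40.3] 34.1 z [35.5 39.5 42.6]
6.3833 [537.4126016   16.0852563  104.48197603] 0.7029201795273753
```

Jar one stands in the caddy. Next is the second jar at (537,17).

jog_arm(series=[{"x":0,"y":-0.05,"z":-3,"wx":0,"wy":0,"wz":0,"grip":0.4},{"x":0,"y":-0.05,"z":-6,"wx":0,"wy":0,"wz":0,"grip":0.4},{"x":0,"y":-0.05,"z":-8.3,"wx":0,"wy":0,"wz":0,"grip":0.4},{"x":0,"y":-0.05,"z":-8.8,"wx":0,"wy":0,"wz":0,"grip":0.4},{"x":0,"y":-0.05,"z":-8.8,"wx":0,"wy":0,"wz":0,"grip":0.4},{"x":0,"y":-0.05,"z":-8.8,"wx":0,"wy":0,"wz":0,"grip":-1},{"x":0,"y":-0.05,"z":-8.8,"wx":0,"wy":0,"wz":0,"grip":-1},{"x":0,"y":-0.05,"z":-8.8,"wx":0,"wy":0,"wz":0,"grip":-1},{"x":0,"y":-0.05,"z":-8.8,"wx":0,"wy":0,"wz":0,"grip":-1},{"x":0,"y":-0.05,"z":-8.8,"wx":0,"wy":0,"wz":0,"grip":-1}], newtons=40)

```text
time: 7.22
eef_pos: [538.0, 17.4, 17.6]
orientation: [-3.14, -0.093, -0.003]
contact_force: [-0.3, 1.2, 7.9]
finger_gap: 0.478
```

jog_arm(series=[{"x":0,"y":0,"z":0,"wx":0,"wy":0,"wz":0,"grip":-1},{"x":0,"y":0,"z":0,"wx":0,"wy":0,"wz":0,"grip":-1},{"x":0,"y":0,"z":2,"wx":0,"wy":0,"wz":0,"grip":-1},{"x":0,"y":0,"z":5,"wx":0,"wy":0,"wz":0,"grip":-1},{"x":0,"y":0,"z":6,"wx":0,"wy":0,"wz":0,"grip":-1}])

```text
time: 7.63
eef_pos: [538.2, 17.2, 79.4]
orientation: [3.14, 0.092, 0.005]
contact_force: [0.9, 0.1, -0.3]
finger_gap: 0.481
```

jog_arm(series=[{"x":-2,"y":14,"z":0,"wx":0,"wy":0,"wz":0,"grip":-1},{"x":-2,"y":14,"z":0,"wx":0,"wy":0,"wz":0,"grip":-1},{"x":-2,"y":14,"z":0,"wx":0,"wy":0,"wz":0,"grip":-1},{"x":-2,"y":14,"z":0,"wx":0,"wy":0,"wz":0,"grip":-1},{"x":-4.7,"y":28.8,"z":0,"wx":0,"wy":0,"wz":0,"grip":-1},{"x":-4.7,"y":28.8,"z":0,"wx":0,"wy":0,"wz":0,"grip":-1},{"x":-4.7,"y":28.8,"z":0,"wx":0,"wy":0,"wz":0,"grip":-1},{"x":-4.7,"y":28.8,"z":0,"wx":0,"wy":0,"wz":0,"grip":-1},{"x":-4.7,"y":28.8,"z":0,"wx":0,"wy":0,"wz":0,"grip":-1}])

```text
time: 8.38
eef_pos: [488.5, 313.1, 77.0]
orientation: [-3.134, -0.105, -0.002]
contact_force: [0.4, -0.0, -0.9]
finger_gap: 0.475
```

jog_arm(series=[{"x":0,"y":0,"z":0,"wx":0,"wy":0,"wz":0,"grip":-1},{"x":0,"y":0,"z":-2,"wx":0,"wy":0,"wz":0,"grip":-1},{"x":0,"y":0,"z":-4,"wx":0,"wy":0,"wz":0,"grip":-1},{"x":0,"y":0,"z":-5.5,"wx":0,"wy":0,"wz":0,"grip":-1},{"x":0,"y":0,"z":-6,"wx":0,"wy":0,"wz":0,"grip":-1},{"x":0,"y":0,"z":-6.1,"wx":0,"wy":0,"wz":0,"grip":-1},{"x":0,"y":0,"z":-6.1,"wx":0,"wy":0,"wz":0,"grip":-1}])

```text
time: 8.97
eef_pos: [490.2, 303.1, 15.6]
orientation: [3.138, 0.09, -0.001]
contact_force: [0.3, 0.2, -0.1]
finger_gap: 0.479
```

jog_arm(series=[{"x":0,"y":0,"z":-0.05,"wx":0,"wy":0,"wz":0,"grip":0.2},{"x":0,"y":0,"z":-0.05,"wx":0,"wy":0,"wz":0,"grip":0.2},{"x":0,"y":0,"z":0,"wx":0,"wy":0,"wz":0,"grip":0.2},{"x":0,"y":0,"z":2,"wx":0,"wy":0,"wz":0,"grip":0.2},{"x":0,"y":0,"z":6,"wx":0,"wy":0,"wz":0,"grip":0.2},{"x":0,"y":0,"z":9,"wx":0,"wy":0,"wz":0,"grip":0.2},{"x":0,"y":0,"z":9,"wx":0,"wy":0,"wz":0,"grip":0.4}])

```text
time: 9.55
eef_pos: [492.5, 306.6, 110.7]
orientation: [-3.136, -0.091, -0.01]
contact_force: [0.2, 0.3, -0.5]
finger_gap: 0.693
```

jog_arm(series=[{"x":4.2,"y":-37.9,"z":0,"wx":0,"wy":0,"wz":0,"grip":0.4},{"x":4.2,"y":-37.9,"z":0,"wx":0,"wy":0,"wz":0,"grip":0.4},{"x":4.2,"y":-37.9,"z":0,"wx":0,"wy":0,"wz":0,"grip":0.4},{"x":4.2,"y":-37.9,"z":0,"wx":0,"wy":0,"wz":0,"grip":0.4},{"x":4.2,"y":-37.9,"z":0,"wx":0,"wy":0,"wz":0,"grip":0.4},{"x":4.2,"y":-37.9,"z":0,"wx":0,"wy":0,"wz":0,"grip":0.4},{"x":4.2,"y":-37.9,"z":0,"wx":0,"wy":0,"wz":0,"grip":0.4},{"x":4.2,"y":-37.9,"z":0,"wx":0,"wy":0,"wz":0,"grip":0.4},{"x":4.2,"y":-37.9,"z":0,"wx":0,"wy":0,"wz":0,"grip":0.4},{"x":4.2,"y":-37.9,"z":0,"wx":0,"wy":0,"wz":0,"grip":0.4}])

```text
time: 10.38
eef_pos: [531.8, -82.9, 105.0]
orientation: [3.137, 0.077, -0.001]
contact_force: [0.1, -0.8, -0.3]
finger_gap: 0.701
```

```bash
python3 look.py
```

```text
scene px [230, 207, 16, 13, 161] mean [532. -73.  41.] rect [530.8 -73.1] [39.8 39.8] 45.5 z [38.  40.9 43.8]
scene px [204, 233, 10, 10, 45] mean [ 615.8 -141.2   39.9] rect [ 611.2 -139.2] [17.3 35.4] 51.5 z [33.9 40.8 45.7]
scene px [399, 191, 16, 12, 149] mean [491.1 379.   38.4] rect [489.2 378.8] [38.9 41.2] 82.5 z [34.8 38.5 41.5]
scene px [371, 192, 16, 13, 155] mean [491.7 301.9  38.2] rect [491.6 302.8] [39.7 42.1] 76.6 z [34.2 38.3 41. ]
top px [272, 186, 7, 11, 48] mean [529.3 -64.   42. ] rect [528.7 -63.6] [34.5 15.3] 21.7 z [38.9 42.2 45.2]
top px [127, 198, 14, 14, 145] mean [492.2 377.7  39.7] rect [492.4 378.2] [40.2 38.8] 19.3 z [35.3 40.  43.3]
top px [152, 198, 13, 13, 143] mean [492.7 300.2  39.8] rect [493.1 300.8] [37.8 38.8] 1.5 z [36.  40.1 43.1]
10.4833 [532.00610761 -77.20369294 105.09858056] 0.6990475251991881
```

jog_arm(series=[{"x":0,"y":0,"z":-3,"wx":0,"wy":0,"wz":0,"grip":0.4},{"x":0,"y":0,"z":-6,"wx":0,"wy":0,"wz":0,"grip":0.4},{"x":0,"y":0,"z":-8.3,"wx":0,"wy":0,"wz":0,"grip":0.4},{"x":0,"y":0,"z":-8.9,"wx":0,"wy":0,"wz":0,"grip":0.4},{"x":0,"y":0,"z":-8.9,"wx":0,"wy":0,"wz":0,"grip":0.4},{"x":0,"y":0,"z":-8.9,"wx":0,"wy":0,"wz":0,"grip":-1},{"x":0,"y":0,"z":-8.9,"wx":0,"wy":0,"wz":0,"grip":-1},{"x":0,"y":0,"z":-8.9,"wx":0,"wy":0,"wz":0,"grip":-1},{"x":0,"y":0,"z":-8.9,"wx":0,"wy":0,"wz":0,"grip":-1},{"x":0,"y":0,"z":-8.9,"wx":0,"wy":0,"wz":0,"grip":-1}], newtons=40)

```text
time: 11.32
eef_pos: [532.9, -73.7, 17.5]
orientation: [3.14, 0.092, 0.003]
contact_force: [-0.6, 1.2, 8.3]
finger_gap: 0.479
```

jog_arm(series=[{"x":0,"y":0,"z":0,"wx":0,"wy":0,"wz":0,"grip":-1},{"x":0,"y":0,"z":0,"wx":0,"wy":0,"wz":0,"grip":-1},{"x":0,"y":0,"z":2,"wx":0,"wy":0,"wz":0,"grip":-1},{"x":0,"y":0,"z":5,"wx":0,"wy":0,"wz":0,"grip":-1},{"x":0,"y":0,"z":6,"wx":0,"wy":0,"wz":0,"grip":-1}])

```text
time: 11.73
eef_pos: [533.1, -74.0, 79.3]
orientation: [3.14, 0.092, 0.004]
contact_force: [1.0, -0.9, -0.3]
finger_gap: 0.482
```

jog_arm(series=[{"x":-4,"y":15,"z":0,"wx":0,"wy":0,"wz":0,"grip":-1},{"x":-4,"y":15,"z":0,"wx":0,"wy":0,"wz":0,"grip":-1},{"x":-4,"y":15,"z":0,"wx":0,"wy":0,"wz":0,"grip":-1},{"x":-4,"y":15,"z":0,"wx":0,"wy":0,"wz":0,"grip":-1},{"x":-9,"y":34,"z":0,"wx":0,"wy":0,"wz":0,"grip":-1},{"x":-9,"y":34,"z":0,"wx":0,"wy":0,"wz":0,"grip":-1},{"x":-9,"y":34,"z":0,"wx":0,"wy":0,"wz":0,"grip":-1},{"x":-9,"y":34,"z":0,"wx":0,"wy":0,"wz":0,"grip":-1},{"x":-9,"y":34,"z":0,"wx":0,"wy":0,"wz":0,"grip":-1},{"x":-9,"y":34,"z":0,"wx":0,"wy":0,"wz":0,"grip":-1}])

```text
time: 12.57
eef_pos: [440.5, 274.2, 76.8]
orientation: [-3.134, -0.106, -0.002]
contact_force: [0.3, 0.8, -0.2]
finger_gap: 0.483
```

jog_arm(series=[{"x":-1.8,"y":7.5,"z":0,"wx":0,"wy":0,"wz":0,"grip":-1},{"x":-1.8,"y":7.5,"z":0,"wx":0,"wy":0,"wz":0,"grip":-1},{"x":-1.8,"y":7.5,"z":0,"wx":0,"wy":0,"wz":0,"grip":-1},{"x":-1.8,"y":7.5,"z":-2,"wx":0,"wy":0,"wz":0,"grip":-1},{"x":-1.8,"y":7.5,"z":-4,"wx":0,"wy":0,"wz":0,"grip":-1},{"x":-1.8,"y":7.5,"z":-5.5,"wx":0,"wy":0,"wz":0,"grip":-1},{"x":-1.8,"y":7.5,"z":-6,"wx":0,"wy":0,"wz":0,"grip":-1},{"x":-1.8,"y":7.5,"z":-6.1,"wx":0,"wy":0,"wz":0,"grip":-1},{"x":-1.8,"y":7.5,"z":-6.1,"wx":0,"wy":0,"wz":0,"grip":-1}])

```text
time: 13.32
eef_pos: [424.2, 340.6, 15.7]
orientation: [3.14, 0.093, -0.0]
contact_force: [-0.5, -1.1, -1.0]
finger_gap: 0.48
```

jog_arm(series=[{"x":0,"y":0,"z":-0.05,"wx":0,"wy":0,"wz":0,"grip":0.2},{"x":0,"y":0,"z":-0.05,"wx":0,"wy":0,"wz":0,"grip":0.2},{"x":0,"y":0,"z":0,"wx":0,"wy":0,"wz":0,"grip":0.2},{"x":0,"y":0,"z":2,"wx":0,"wy":0,"wz":0,"grip":0.2},{"x":0,"y":0,"z":6,"wx":0,"wy":0,"wz":0,"grip":0.2},{"x":0,"y":0,"z":10,"wx":0,"wy":0,"wz":0,"grip":0.2},{"x":0,"y":0,"z":14,"wx":0,"wy":0,"wz":0,"grip":0.8}])

```text
time: 13.9
eef_pos: [423.8, 340.8, 156.8]
orientation: [3.14, 0.093, -0.002]
contact_force: [0.6, 0.5, -0.3]
finger_gap: 0.727
```

jog_arm(series=[{"x":13.6,"y":-36.1,"z":0,"wx":0,"wy":0,"wz":0.4,"grip":0.8},{"x":13.6,"y":-36.1,"z":0,"wx":0,"wy":0,"wz":0.4,"grip":0.8},{"x":13.6,"y":-36.1,"z":0,"wx":0,"wy":0,"wz":0.4,"grip":0.8},{"x":13.6,"y":-36.1,"z":0,"wx":0,"wy":0,"wz":0.4,"grip":0.8},{"x":13.6,"y":-36.1,"z":0,"wx":0,"wy":0,"wz":0.4,"grip":0.8},{"x":13.6,"y":-36.1,"z":0,"wx":0,"wy":0,"wz":0.4,"grip":0.8},{"x":13.6,"y":-36.1,"z":0,"wx":0,"wy":0,"wz":0.4,"grip":0.8},{"x":13.6,"y":-36.1,"z":0,"wx":0,"wy":0,"wz":0.4,"grip":0.8},{"x":13.6,"y":-36.1,"z":0,"wx":0,"wy":0,"wz":0.4,"grip":0.8},{"x":13.6,"y":-36.1,"z":0,"wx":0,"wy":0,"wz":0.4,"grip":0.8}])

```text
time: 14.73
eef_pos: [561.7, -27.7, 155.1]
orientation: [3.059, 0.701, -0.0]
contact_force: [0.1, -0.8, 0.1]
finger_gap: 0.899
```

jog_arm(series=[{"x":-12.9,"y":-35.1,"z":0,"wx":0,"wy":0,"wz":0.584,"grip":0.8},{"x":-12.9,"y":-35.1,"z":0,"wx":0,"wy":0,"wz":0.584,"grip":0.8},{"x":-12.9,"y":-35.1,"z":0,"wx":0,"wy":0,"wz":0.584,"grip":0.8},{"x":-12.9,"y":-35.1,"z":0,"wx":0,"wy":0,"wz":0.584,"grip":0.8},{"x":-12.9,"y":-35.1,"z":0,"wx":0,"wy":0,"wz":0.584,"grip":0.8},{"x":-12.9,"y":-35.1,"z":0,"wx":0,"wy":0,"wz":0.584,"grip":0.8},{"x":-12.9,"y":-35.1,"z":0,"wx":0,"wy":0,"wz":0.584,"grip":0.8},{"x":-12.9,"y":-35.1,"z":0,"wx":0,"wy":0,"wz":0.584,"grip":0.8},{"x":-12.9,"y":-35.1,"z":0,"wx":0,"wy":0,"wz":0.584,"grip":0.8},{"x":-12.9,"y":-35.1,"z":0,"wx":0,"wy":0,"wz":0.584,"grip":0.8}])

```text
time: 15.57
eef_pos: [426.2, -379.6, 154.6]
orientation: [2.732, 1.549, -0.007]
contact_force: [0.2, 0.3, -0.8]
finger_gap: 0.901
```

```bash
python3 look.py; python3 - <<'E'
from m import *
for n in C: blobs(n,sel(n,35,58,(360,500),(-450,-290)))
f=S['scene']['frame'][150:270,90:300,::-1];g=S['top']['frame'][150:270,100:310,::-1]
cv2.imwrite('pics/c1.png',cv2.resize(np.vstack([f,g]),None,fx=2.4,fy=2.4,interpolation=2))
E
```

```text
scene px [203, 233, 11, 11, 47] mean [ 616.5 -141.7   40.1] rect [ 612.2 -139.6] [18.2 38.6] 52.4 z [33.5 40.6 46.2]
scene px [379, 175, 15, 11, 130] mean [424.  339.8  38.4] rect [423.5 340. ] [40.2 41.8] 28.9 z [35.6 38.3 41.7]
scene px [399, 191, 16, 12, 149] mean [491.4 379.   38.5] rect [490.2 378.6] [39.4 39.1] 75.8 z [34.5 38.6 41.7]
scene px [370, 192, 17, 13, 153] mean [491.5 302.1  38.5] rect [489.7 302.8] [41.5 42.4] 37.2 z [34.9 38.6 41.2]
top px [127, 198, 14, 14, 140] mean [492.3 378.1  39.5] rect [492.7 379. ] [39.7 41. ] 82.5 z [36.3 39.6 42.7]
top px [152, 198, 14, 13, 142] mean [492.8 300.2  39.7] rect [493.1 299.3] [38.9 40.6] 0.3 z [36.1 39.6 43. ]
top px [138, 219, 14, 14, 147] mean [426.8 338.3  39.9] rect [426.8 338.3] [39.9 40.3] 63.7 z [36.6 39.8 43.7]
15.6667 [ 429.90370145 -372.60240325  155.1052374 ] 0.9025964696440658
scene px [108, 174, 41, 32, 455] mean [ 427.6 -369.5   44. ] rect [ 427.8 -368.7] [ 64.9 101.8] 57.9 z [35.9 43.8 52.6]
top px [360, 207, 31, 33, 190] mean [ 417.3 -365.3   44.8] rect [ 426.2 -366.8] [59.3 85.3] 60.3 z [36.1 44.  54.1]
```

```bash
python3 - <<'E'
from h import *
a=dict(np.load('/tmp/scene.npz'));
# crop big around stack
f=a['frame'][160:225,95:175,::-1];cv2.imwrite('pics/c2.png',cv2.resize(f,None,fx=8,fy=8,interpolation=2))
E
```

```text
(no output)
```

View pics/c2.png

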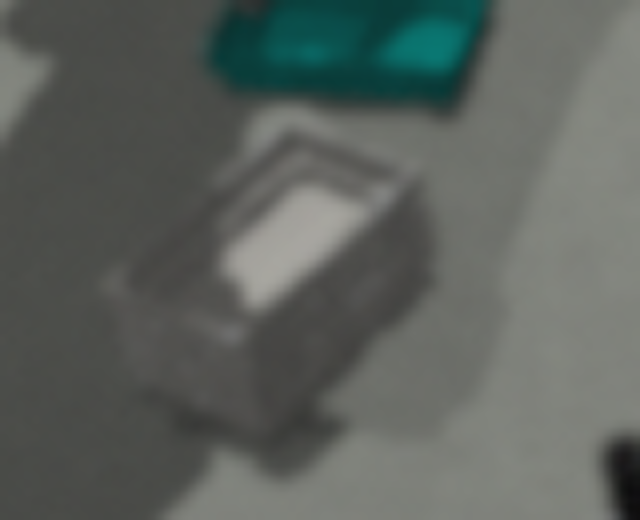

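The crop shows the grey three-high stack at crop (270,250), which matches the description. The other candidate, the turquoise tray at crop (350,50), is excluded. The rim corners are at (115,283), (293,135), (415,172) and (247,332).

```bash
python3 - <<'E'
from h import *
a=dict(np.load('/tmp/scene.npz'))
P=np.array([ray(a,95+u/8-.45,160+v/8-.45,52)[:2] for u,v in((115,283),(293,135),(415,172),(247,332))])
print(P.round(1),P.mean(0).round(1))
for i,j in((0,1),(3,2),(0,3),(1,2)): d=P[j]-P[i];print(np.hypot(*d).round(1),np.degrees(np.arctan2(d[1],d[0])).round(1))
E
```

```text
[[ 455.7 -414.3]
 [ 383.4 -366.8]
 [ 405.3 -321.7]
 [ 481.9 -366.3]] [ 431.6 -367.3]
86.5 146.7
88.6 149.8
54.7 61.4
50.1 64.0
```

jog_arm(series=[{"x":0,"y":0.15,"z":-4,"wx":0,"wy":0,"wz":0,"grip":0.8},{"x":0,"y":0.15,"z":-8,"wx":0,"wy":0,"wz":0,"grip":0.8},{"x":0,"y":0.15,"z":-10,"wx":0,"wy":0,"wz":0,"grip":0.8},{"x":0,"y":0.15,"z":-11.2,"wx":0,"wy":0,"wz":0,"grip":0.8},{"x":0,"y":0.15,"z":-11.7,"wx":0,"wy":0,"wz":0,"grip":0.8},{"x":0,"y":0.15,"z":-11.7,"wx":0,"wy":0,"wz":0,"grip":0.8}])

```text
time: 16.17
eef_pos: [432.0, -368.0, 38.0]
orientation: [-2.722, -1.567, -0.0]
contact_force: [-0.3, -0.0, 1.2]
finger_gap: 0.899
```

jog_arm(series=[{"x":0,"y":0,"z":0,"wx":0,"wy":0,"wz":0,"grip":0.5},{"x":0,"y":0,"z":0,"wx":0,"wy":0,"wz":0,"grip":0.3},{"x":0,"y":0,"z":0,"wx":0,"wy":0,"wz":0,"grip":0.3},{"x":0,"y":0,"z":0,"wx":0,"wy":0,"wz":0,"grip":-1},{"x":0,"y":0,"z":0,"wx":0,"wy":0,"wz":0,"grip":-1},{"x":0,"y":0,"z":0,"wx":0,"wy":0,"wz":0,"grip":-1}], newtons=40)

```text
time: 16.67
eef_pos: [432.1, -369.5, 40.0]
orientation: [2.722, 1.564, 0.002]
contact_force: [-0.6, 1.7, 7.8]
finger_gap: 0.663
```

```bash
python3 - <<'E'
from h import *
a=snap('scene');s=ctrl.read_state();print(s['eef_pos'],s['contact_force'],s['finger_gap']*85)
f=a['frame'][140:225,85:185,::-1];cv2.imwrite('pics/c3.png',cv2.resize(f,None,fx=7,fy=7,interpolation=2))
E
```

```text
[ 432.07969108 -369.51254194   39.99852158] [-1.0873092   1.53885958  7.9571351 ] 56.11285217529402
```

View pics/c3.png

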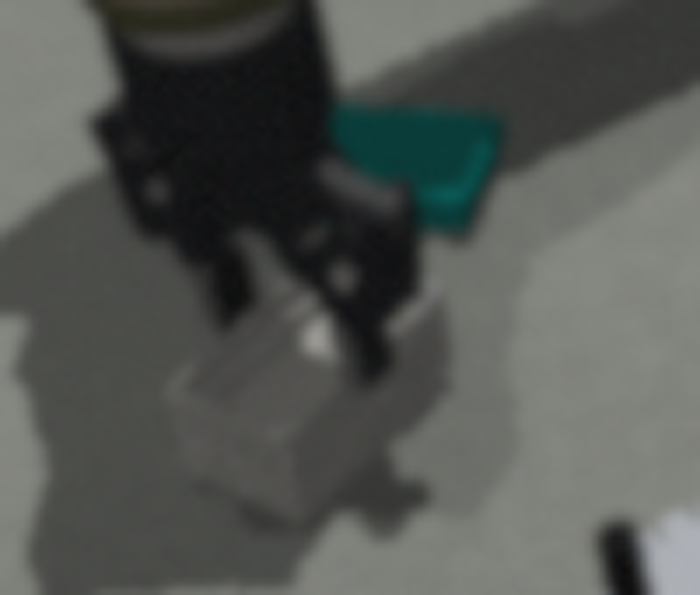

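The fingers clamp the top rim, with the tip at (370,365), a little below the rim edge at about (350,320). The gap is 56 mm. I'll lift gently and check.

jog_arm(series=[{"x":0,"y":0,"z":0.5,"wx":0,"wy":0,"wz":0,"grip":-1},{"x":0,"y":0,"z":1,"wx":0,"wy":0,"wz":0,"grip":-1},{"x":0,"y":0,"z":2,"wx":0,"wy":0,"wz":0,"grip":-1},{"x":0,"y":0,"z":3,"wx":0,"wy":0,"wz":0,"grip":-1},{"x":0,"y":0,"z":4.5,"wx":0,"wy":0,"wz":0,"grip":-1},{"x":0,"y":0,"z":6,"wx":0,"wy":0,"wz":0,"grip":-1},{"x":0,"y":0,"z":6,"wx":0,"wy":0,"wz":0,"grip":-1}])

```text
time: 17.3
eef_pos: [432.3, -370.1, 101.5]
orientation: [2.721, 1.563, 0.003]
contact_force: [0.4, -0.5, -1.1]
finger_gap: 0.659
```

```bash
python3 - <<'E'
from h import *
a=snap('scene');s=ctrl.read_state();print(s['eef_pos'],s['contact_force'],s['finger_gap']*85)
f=a['frame'][140:225,85:185,::-1];cv2.imwrite('pics/c4.png',cv2.resize(f,None,fx=7,fy=7,interpolation=2))
E
```

```text
[ 431.90513638 -370.03487273  100.21920843] [ 0.03799082  0.04357113 -0.59090623] 56.601252577475044
```

View pics/c4.png

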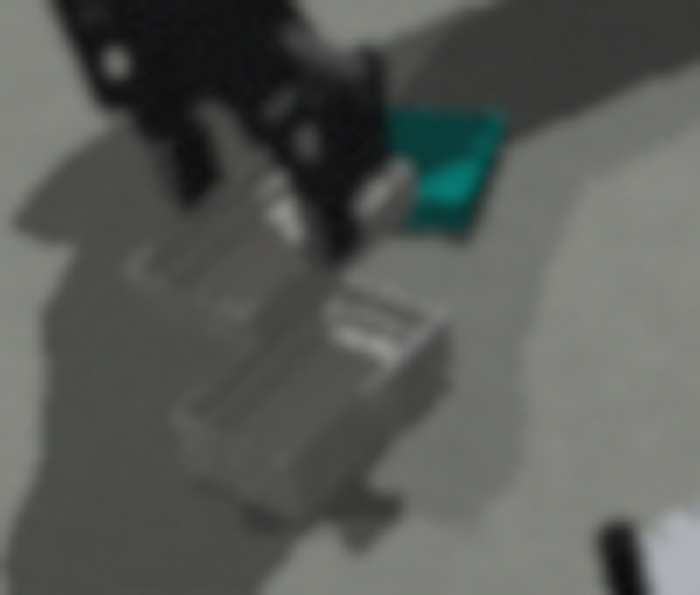

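Only the top tray came up, and it hangs level. The two lower trays stay nested below it (crop (310,410)). Carrying it to the carriage.

jog_arm(series=[{"x":3,"y":12,"z":1,"wx":0,"wy":0,"wz":0.2,"grip":-1},{"x":3,"y":12,"z":1,"wx":0,"wy":0,"wz":0.2,"grip":-1},{"x":3,"y":12,"z":1,"wx":0,"wy":0,"wz":0.2,"grip":-1},{"x":6,"y":23,"z":1,"wx":0,"wy":0,"wz":0.4,"grip":-1},{"x":6,"y":23,"z":1,"wx":0,"wy":0,"wz":0.4,"grip":-1},{"x":6,"y":23,"z":1,"wx":0,"wy":0,"wz":0.4,"grip":-1},{"x":9,"y":34,"z":1,"wx":0,"wy":0,"wz":0.592,"grip":-1},{"x":9,"y":34,"z":1,"wx":0,"wy":0,"wz":0.592,"grip":-1},{"x":9,"y":34,"z":1,"wx":0,"wy":0,"wz":0.592,"grip":-1},{"x":9,"y":34,"z":1,"wx":0,"wy":0,"wz":0.592,"grip":-1}])

```text
time: 18.18
eef_pos: [523.3, -21.5, 108.7]
orientation: [-2.138, -2.3, -0.009]
contact_force: [0.5, -0.1, 0.2]
finger_gap: 0.665
```

jog_arm(series=[{"x":1.5,"y":4,"z":0,"wx":0,"wy":0,"wz":0,"grip":-1},{"x":2.5,"y":8,"z":0,"wx":0,"wy":0,"wz":0,"grip":-1},{"x":3.5,"y":11,"z":0,"wx":0,"wy":0,"wz":0,"grip":-1},{"x":4.6,"y":13.5,"z":0,"wx":0,"wy":0,"wz":0,"grip":-1},{"x":4.6,"y":14.4,"z":0,"wx":0,"wy":0,"wz":0,"grip":-1},{"x":4.6,"y":14.4,"z":0,"wx":0,"wy":0,"wz":0,"grip":-1}])

```text
time: 18.68
eef_pos: [567.2, 117.7, 108.0]
orientation: [-2.144, -2.294, -0.002]
contact_force: [0.1, -0.5, -1.2]
finger_gap: 0.663
```

```bash
python3 look.py; python3 - <<'E'
from m import *
f=S['scene']['frame'][165:265,220:345,::-1];cv2.imwrite('pics/c5.png',cv2.resize(f,None,fx=6,fy=6,interpolation=2))
for n in C: blobs(n,sel(n,80,130,(480,660),(40,190)))
E
```

```text
scene px [203, 233, 11, 11, 47] mean [ 616.7 -142.    40.5] rect [ 612.7 -140.4] [18.5 36.1] 46.6 z [34.3 40.8 46.7]
scene px [379, 175, 15, 12, 132] mean [424.7 339.6  38.6] rect [421.6 339.8] [38.2 45.3] 75.2 z [35.3 38.6 41.3]
scene px [399, 191, 16, 13, 152] mean [491.3 378.8  38.2] rect [489.6 379.2] [39.7 41. ] 35.4 z [34.7 38.2 41. ]
scene px [371, 192, 16, 12, 151] mean [491.4 302.1  38.6] rect [489.6 303.4] [39.7 44.5] 75.3 z [35.5 38.4 41.8]
top px [127, 198, 14, 14, 143] mean [492.5 377.8  39.4] rect [492.9 377.8] [40.4 39.3] 18.0 z [35.1 39.6 43.2]
top px [152, 198, 14, 13, 143] mean [492.9 300.3  39.5] rect [493.1 300. ] [39.6 39. ] 88.6 z [36.2 39.5 42.9]
top px [138, 219, 14, 14, 146] mean [426.6 338.3  39.9] rect [426.7 338.9] [39.2 40. ] 18.1 z [36.7 39.6 43.3]
18.7833 [566.46398603 113.53934626 107.68220043] 0.6650832232203396
scene px [299, 183, 35, 35, 777] mean [563.5 123.  105.3] rect [565.3 117.7] [99.3 82.1] 9.8 z [ 95.1 102.5 121.3]
top px [203, 174, 25, 18, 324] mean [544.1 113.7 103.3] rect [545.4 112.8] [54.1 69.9] 3.2 z [ 94.9  99.6 119.9]
```

View pics/c5.png

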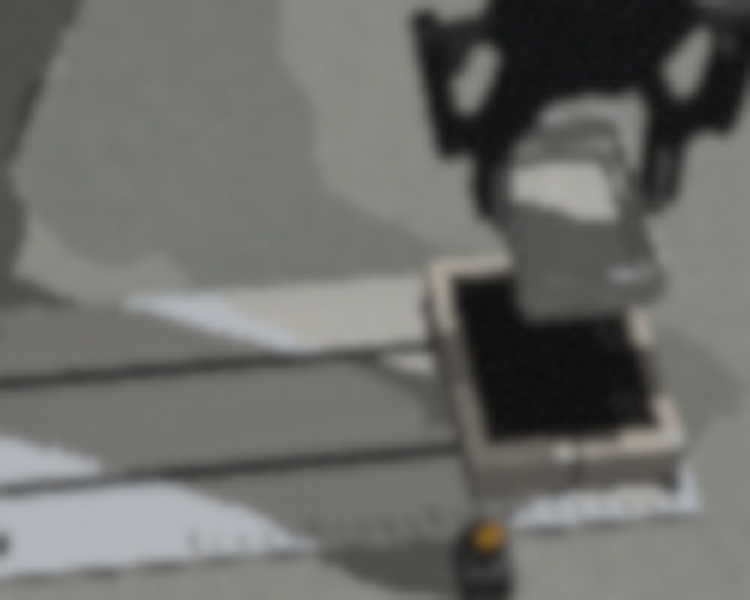

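jog_arm(series=[{"x":0,"y":0,"z":-2,"wx":0,"wy":0,"wz":0,"grip":-1},{"x":0,"y":0,"z":-4,"wx":0,"wy":0,"wz":0,"grip":-1},{"x":0,"y":0,"z":-5.5,"wx":0,"wy":0,"wz":0,"grip":-1},{"x":0,"y":0,"z":-6.3,"wx":0,"wy":0,"wz":0,"grip":-1},{"x":0,"y":0,"z":-6.5,"wx":0,"wy":0,"wz":0,"grip":-1},{"x":0,"y":0,"z":-6.7,"wx":0,"wy":0,"wz":0,"grip":-1},{"x":0,"y":0,"z":-6.7,"wx":0,"wy":0,"wz":0,"grip":-1}])

```text
time: 19.37
eef_pos: [567.2, 113.6, 41.9]
orientation: [2.15, 2.29, -0.001]
contact_force: [0.5, 0.3, -1.1]
finger_gap: 0.663
```

jog_arm(series=[{"x":0,"y":0,"z":-0.1,"wx":0,"wy":0,"wz":0,"grip":-1},{"x":0,"y":0,"z":-0.2,"wx":0,"wy":0,"wz":0,"grip":-1},{"x":0,"y":0,"z":-0.2,"wx":0,"wy":0,"wz":0,"grip":-1}])

```text
time: 19.62
eef_pos: [567.6, 114.1, 41.5]
orientation: [2.148, 2.289, 0.001]
contact_force: [-5.0, -3.8, 19.0]
finger_gap: 0.666
```

jog_arm(series=[{"x":0,"y":0,"z":0,"wx":0,"wy":0,"wz":0,"grip":0.5},{"x":0,"y":0,"z":0,"wx":0,"wy":0,"wz":0,"grip":0.7},{"x":0,"y":0,"z":0.5,"wx":0,"wy":0,"wz":0,"grip":0.8},{"x":0,"y":0,"z":2,"wx":0,"wy":0,"wz":0,"grip":0.8},{"x":0,"y":0,"z":5,"wx":0,"wy":0,"wz":0,"grip":0.8},{"x":0,"y":0,"z":9,"wx":0,"wy":0,"wz":0,"grip":0.8},{"x":0,"y":0,"z":12,"wx":0,"wy":0,"wz":0,"grip":0.8}])

```text
time: 20.2
eef_pos: [567.1, 115.2, 161.7]
orientation: [-2.148, -2.292, -0.001]
contact_force: [0.6, -0.2, -0.3]
finger_gap: 0.902
```

jog_arm(series=[{"x":1.5,"y":-17,"z":0,"wx":0,"wy":0,"wz":-0.8,"grip":0},{"x":1.5,"y":-17,"z":0,"wx":0,"wy":0,"wz":-0.8,"grip":0},{"x":1.5,"y":-17,"z":0,"wx":0,"wy":0,"wz":-0.8,"grip":0},{"x":1.5,"y":-17,"z":0,"wx":0,"wy":0,"wz":-0.8,"grip":0},{"x":1.5,"y":-17,"z":0,"wx":0,"wy":0,"wz":-0.8,"grip":0},{"x":1.5,"y":-17,"z":0,"wx":0,"wy":0,"wz":-0.8,"grip":0},{"x":1.5,"y":-17,"z":0,"wx":0,"wy":0,"wz":-0.8,"grip":0}])

```text
time: 20.78
eef_pos: [582.2, -56.7, 159.7]
orientation: [2.878, 1.26, 0.001]
contact_force: [-0.7, 1.1, -0.5]
finger_gap: 0.499
```

jog_arm(series=[{"x":1.2,"y":-17,"z":0,"wx":0,"wy":0,"wz":-0.77,"grip":0},{"x":1.2,"y":-17,"z":0,"wx":0,"wy":0,"wz":-0.77,"grip":0},{"x":1.2,"y":-17,"z":0,"wx":0,"wy":0,"wz":-0.77,"grip":0},{"x":1.2,"y":-17,"z":0,"wx":0,"wy":0,"wz":-0.77,"grip":0},{"x":1.2,"y":-17,"z":0,"wx":0,"wy":0,"wz":-0.77,"grip":0},{"x":1.2,"y":-17,"z":0,"wx":0,"wy":0,"wz":-0.77,"grip":0},{"x":1.2,"y":-17,"z":0,"wx":0,"wy":0,"wz":-0.77,"grip":0},{"x":1.2,"y":-17,"z":0,"wx":0,"wy":0,"wz":-0.77,"grip":0}])

```text
time: 21.45
eef_pos: [594.3, -224.7, 159.6]
orientation: [-3.14, -0.106, -0.0]
contact_force: [0.6, 0.8, 0.3]
finger_gap: 0.497
```

```bash
python3 look.py; python3 - <<'E'
from m import *
f=S['scene']['frame'][190:265,160:345,::-1];g=S['top']['frame'][140:215,190:375,::-1]
cv2.imwrite('pics/c6.png',cv2.resize(np.vstack([f,g]),None,fx=4,fy=4,interpolation=2))
for n in C:
    blobs(n,sel(n,33,60,(480,660),(40,190)));blobs(n,sel(n,85,110,(560,640),(-245,-120)),10)
    blobs(n,sel(n,10,45,(640,680),(50,100)),8);blobs(n,sel(n,25,45,(380,480),(-430,-310)),8)
E
```

```text
scene px [203, 233, 11, 10, 48] mean [ 616.5 -142.    40.1] rect [ 612.3 -139.5] [18.8 36.3] 49.4 z [33.6 40.2 46. ]
scene px [379, 175, 15, 11, 131] mean [424.5 339.5  38.8] rect [425.2 339.1] [40.7 39.8] 33.5 z [36.  39.  41.4]
scene px [399, 191, 16, 12, 151] mean [491.3 379.   38.3] rect [490.5 378.7] [40. 43.] 77.1 z [35.  38.4 41.3]
scene px [371, 192, 16, 12, 152] mean [491.7 301.9  38.6] rect [490.3 303.9] [39.9 41.3] 11.8 z [34.8 38.8 41.9]
top px [127, 198, 14, 14, 145] mean [492.2 377.5  39.4] rect [492.9 377.3] [39.9 40.7] 16.7 z [34.6 39.4 42.7]
top px [152, 198, 13, 13, 143] mean [492.7 300.2  39.9] rect [493.2 300.9] [38.7 38.4] 1.0 z [36.5 40.1 43.6]
top px [138, 219, 14, 14, 147] mean [426.8 338.4  39.5] rect [426.7 338.6] [40.  39.1] 16.5 z [36.2 39.5 43. ]
21.55 [ 594.37731262 -224.35454777  159.47527674] 0.5004040501298357
scene px [298, 202, 30, 34, 424] mean [561.3 117.2  44.4] rect [563.7 114.8] [102.8  58.6] 3.6 z [34.3 44.3 53.5]
scene px [170, 214, 8, 10, 58] mean [ 596.2 -223.8   97.9] rect [ 595.5 -224.6] [15.1 16.8] 79.3 z [ 86.6 100.9 105.5]
scene px [29
[... 197 characters left out ...]
.3 z [25.5 32.1 38.3]
scene px [127, 180, 23, 28, 157] mean [ 425.6 -343.5   32.1] rect [ 429.6 -342.3] [98.7 49.2] 0.8 z [25.6 32.  38.4]
top px [207, 164, 22, 33, 268] mean [570.4 117.2  44. ] rect [566.5 116.8] [97.1 64.8] 4.5 z [33.8 42.4 55.1]
top px [326, 163, 6, 6, 27] mean [ 594.2 -224.2  100.9] rect [ 594.3 -224.5] [12.5 12.7] 87.2 z [ 88.7 103.1 106.4]
top px [228, 147, 7, 12, 63] mean [664.   75.3  24.5] rect [660.5  75.6] [37.2 20. ] 0.7 z [14.  21.5 38.5]
top px [359, 206, 17, 32, 77] mean [ 429.7 -344.2   33.3] rect [ 435.5 -347.3] [38.8 95.8] 77.5 z [25.8 33.8 40.7]
top px [377, 206, 8, 6, 24] mean [ 471.7 -390.8   31.9] rect [ 471.6 -390. ] [27.2  5.4] 53.9 z [25.8 30.7 40.1]
```

View pics/c6.png

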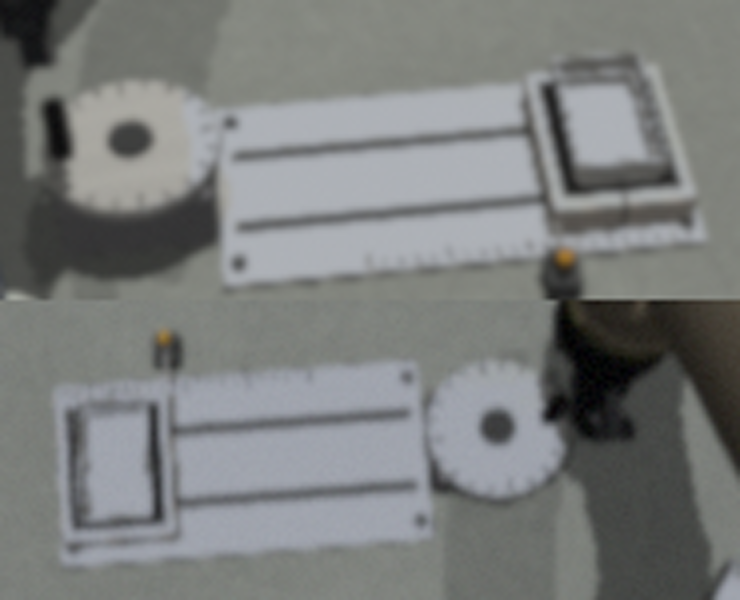

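The tray sits squarely inside the carriage top and the two lower trays are still nested. Index line upper end: scene px ≈(316.8,239). Nib: ≈(301.5,254) in the scene, (231.8,149.5) in the top view.

```bash
cat > gap.py <<'E'
from h import *
th=0.065; e=np.array([-np.sin(th),np.cos(th)])
def nib(s):
    f=cv2.cvtColor(s['frame'],cv2.COLOR_RGB2HSV);m=cv2.inRange(f,(8,120,90),(28,255,255));k,l,st,c=cv2.connectedComponentsWithStats(m)
    out=[]
    W=cloud(s)
    for i in range(1,k):
        P=np.nanmean(W[l==i],0)
        if abs(P[0]-660)<40 and abs(P[1]-75)<40: 
            w=f[...,1].astype(float)*(l==i);out.append((st[i].tolist(),c[i].round(1),P.round(1),[ray(s,*c[i],h)[:2].round(1) for h in(29.5,36)]))
    return out
E
python3 - <<'E'
from gap import *
S={n:dict(np.load('/tmp/%s.npz'%n)) for n in('scene','top')}
for n in S: print(n,nib(S[n]))
s=S['scene'];p=ray(s,316.8,239,29.5)[:2];print('index',p, 'from edges')
# line columns on carriage side, dark minimum per row
g=cv2.cvtColor(s['frame'],cv2.COLOR_RGB2GRAY).astype(int)
for v in range(237,247): print(v,g[v,305:332].tolist())
E
```

```text
scene [([299, 253, 4, 3, 10], array([300.8, 254. ]), array([669.4,  76.1,  33.6]), [array([666.1,  76.7]), array([671.4,  75.8])])]
top [([230, 149, 2, 2, 4], array([230.5, 149.5]), array([667.8,  75.7,  36.8]), [array([670.1,  76.3]), array([668.1,  75.8])])]
index [620.87423545 121.141113  ] from edges
237 [57, 62, 69, 78, 84, 90, 92, 93, 93, 91, 88, 92, 102, 113, 121, 128, 136, 139, 140, 140, 142, 146, 147, 149, 153, 163, 171]
238 [96, 100, 108, 118, 128, 135, 139, 139, 140, 135, 126, 126, 139, 150, 154, 160, 163, 164, 165, 165, 166, 167, 166, 165, 165, 166, 166]
239 [141, 143, 148, 153, 158, 163, 164, 165, 164, 159, 145, 140, 153, 163, 164, 164, 163, 163, 163, 162, 161, 161, 160, 158, 155, 150, 144]
240 [164, 164, 164, 164, 164, 164, 163, 162, 161, 156, 141, 132, 143, 151, 150, 146, 140, 137, 135, 134, 134, 133, 132, 129, 125, 120, 114]
241 [160, 158, 155, 151, 146, 141, 137, 134, 133, 129, 117, 108, 114, 121, 119, 114, 110, 105, 103, 101, 101, 102, 100, 99, 98, 95, 93]
242 [132, 130, 126, 120, 114, 110, 105, 102, 100, 97, 88, 81, 88, 94, 94, 91, 89, 86, 85, 85, 85, 85, 85, 85, 85, 84, 86]
243 [100, 98, 97, 94, 91, 88, 85, 84, 84, 81, 74, 71, 78, 84, 84, 83, 83, 83, 83, 82, 82, 82, 84, 84, 81, 80, 84]
244 [85, 85, 85, 83, 83, 83, 82, 82, 81, 78, 72, 71, 79, 84, 84, 83, 83, 84, 85, 85, 85, 87, 90, 90, 85, 77, 77]
245 [83, 83, 84, 84, 83, 83, 80, 80, 81, 79, 76, 80, 89, 94, 93, 93, 94, 99, 105, 107, 107, 109, 113, 114, 105, 89, 79]
246 [85, 88, 91, 92, 92, 91, 88, 85, 89, 95, 100, 107, 116, 119, 119, 118, 122, 130, 140, 144, 144, 146, 146, 146, 137, 119, 103]
```

jog_arm(series=[{"x":0,"y":0.05,"z":-3,"wx":0,"wy":0,"wz":0,"grip":0},{"x":0,"y":0.05,"z":-6,"wx":0,"wy":0,"wz":0,"grip":0},{"x":0,"y":0.05,"z":-8,"wx":0,"wy":0,"wz":0,"grip":0},{"x":0,"y":0.05,"z":-8.5,"wx":0,"wy":0,"wz":0,"grip":0},{"x":0,"y":0.05,"z":-8.5,"wx":0,"wy":0,"wz":0,"grip":-1},{"x":0,"y":0.05,"z":-8.5,"wx":0,"wy":0,"wz":0,"grip":-1},{"x":0,"y":0.05,"z":-8.5,"wx":0,"wy":0,"wz":0,"grip":-1},{"x":0,"y":0.05,"z":-8.5,"wx":0,"wy":0,"wz":0,"grip":-1},{"x":0,"y":0.05,"z":-8.5,"wx":0,"wy":0,"wz":0,"grip":-1},{"x":0,"y":0.05,"z":-8.5,"wx":0,"wy":0,"wz":0,"grip":-1}], newtons=40)

```text
time: 22.38
eef_pos: [594.7, -224.7, 75.2]
orientation: [3.14, 0.103, 0.002]
contact_force: [0.2, 1.6, 1.0]
finger_gap: 0.173
```

```bash
python3 - <<'E'
from gap import *
s=ctrl.read_state();print(s['eef_pos'],s['contact_force'],s['finger_gap']*85)
S={n:dict(np.load('/tmp/%s.npz'%n)) for n in('scene','top')}
print('index',ray(S['scene'],315.8,240.5,29.5))
# wheel centre: ellipse fit of wheel top mask
for n in S:
    W=cloud(S[n]);m=((abs(W[...,2]-60)<6)&(abs(W[...,0]-586)<62)&(abs(W[...,1]+183)<62)).astype(np.uint8)
    c=max(cv2.findContours(m,0,1)[0],key=cv2.contourArea);(e)=cv2.fitEllipse(cv2.convexHull(c));print(n,e,ray(S[n],*e[0],60).round(1))
c=np.array([586.6,-183.5]);p=s['eef_pos'][:2];d=p-c;print(np.hypot(*d),np.degrees(np.arctan2(d[1],d[0])))
a0=np.arctan2(d[1],d[0])
for k in range(3):
  A=a0-k*np.radians(150)
  print([(np.array([np.cos(A-np.radians(15)*i)-np.cos(A),np.sin(A-np.radians(15)*i)-np.sin(A)])*4.2).round(2).tolist() for i in range(1,11)])
E
```

```text
[ 594.70624687 -224.7030461    75.20949896] [0.21974158 1.61001104 1.02696196] 14.677453890329721
index [625.59633297 118.04396855  29.5       ]
scene ((192.6607208251953, 226.47512817382812), (33.81745147705078, 44.65388107299805), 78.91754150390625) [ 590.3 -182.8   60. ]
top ((313.5688781738281, 171.36056518554688), (34.010257720947266, 35.483802795410156), 105.84437561035156) [ 586.6 -184.3   60. ]
41.992883284968634 -78.8698339526075
[[-1.09, -0.07], [-2.17, 0.15], [-3.15, 0.63], [-3.97, 1.36], [-4.58, 2.27], [-4.93, 3.31], [-5.0, 4.4], [-4.79, 5.48], [-4.3, 6.46], [-3.57, 7.28]]
[[0.91, 0.61], [1.95, 0.96], [3.05, 1.03], [4.12, 0.81], [5.1, 0.32], [5.93, -0.4], [6.53, -1.31], [6.88, -2.35], [6.95, -3.45], [6.74, -4.52]]
[[-0.49, -0.98], [-1.21, -1.81], [-2.12, -2.41], [-3.16, -2.76], [-4.26, -2.83], [-5.33, -2.62], [-6.31, -2.13], [-7.14, -1.4], [-7.75, -0.49], [-8.1, 0.55]]
```

jog_arm(series=[{"x":-1.09,"y":-0.07,"z":0,"wx":0,"wy":0,"wz":0,"grip":-1},{"x":-2.17,"y":0.15,"z":0,"wx":0,"wy":0,"wz":0,"grip":-1},{"x":-3.15,"y":0.63,"z":0,"wx":0,"wy":0,"wz":0,"grip":-1},{"x":-3.97,"y":1.36,"z":0,"wx":0,"wy":0,"wz":0,"grip":-1},{"x":-4.58,"y":2.27,"z":0,"wx":0,"wy":0,"wz":0,"grip":-1},{"x":-4.93,"y":3.31,"z":0,"wx":0,"wy":0,"wz":0,"grip":-1},{"x":-5.0,"y":4.4,"z":0,"wx":0,"wy":0,"wz":0,"grip":-1},{"x":-4.79,"y":5.48,"z":0,"wx":0,"wy":0,"wz":0,"grip":-1},{"x":-4.3,"y":6.46,"z":0,"wx":0,"wy":0,"wz":0,"grip":-1},{"x":-3.57,"y":7.28,"z":0,"wx":0,"wy":0,"wz":0,"grip":-1}])

```text
time: 23.22
eef_pos: [557.7, -151.5, 74.8]
orientation: [3.139, 0.102, -0.002]
contact_force: [-0.6, -5.0, 5.3]
finger_gap: 0.168
```

jog_arm(series=[{"x":0.91,"y":0.61,"z":0,"wx":0,"wy":0,"wz":0,"grip":-1},{"x":1.95,"y":0.96,"z":0,"wx":0,"wy":0,"wz":0,"grip":-1},{"x":3.05,"y":1.03,"z":0,"wx":0,"wy":0,"wz":0,"grip":-1},{"x":4.12,"y":0.81,"z":0,"wx":0,"wy":0,"wz":0,"grip":-1},{"x":5.1,"y":0.32,"z":0,"wx":0,"wy":0,"wz":0,"grip":-1},{"x":5.93,"y":-0.4,"z":0,"wx":0,"wy":0,"wz":0,"grip":-1},{"x":6.53,"y":-1.31,"z":0,"wx":0,"wy":0,"wz":0,"grip":-1},{"x":6.88,"y":-2.35,"z":0,"wx":0,"wy":0,"wz":0,"grip":-1},{"x":6.95,"y":-3.45,"z":0,"wx":0,"wy":0,"wz":0,"grip":-1},{"x":6.74,"y":-4.52,"z":0,"wx":0,"wy":0,"wz":0,"grip":-1}])

```text
time: 24.05
eef_pos: [626.4, -195.4, 74.9]
orientation: [-3.139, -0.105, -0.001]
contact_force: [-0.6, 3.2, 7.5]
finger_gap: 0.176
```

jog_arm(series=[{"x":-0.49,"y":-0.98,"z":0,"wx":0,"wy":0,"wz":0,"grip":-1},{"x":-1.21,"y":-1.81,"z":0,"wx":0,"wy":0,"wz":0,"grip":-1},{"x":-2.12,"y":-2.41,"z":0,"wx":0,"wy":0,"wz":0,"grip":-1},{"x":-3.16,"y":-2.76,"z":0,"wx":0,"wy":0,"wz":0,"grip":-1},{"x":-4.26,"y":-2.83,"z":0,"wx":0,"wy":0,"wz":0,"grip":-1},{"x":-5.33,"y":-2.62,"z":0,"wx":0,"wy":0,"wz":0,"grip":-1},{"x":-6.31,"y":-2.13,"z":0,"wx":0,"wy":0,"wz":0,"grip":-1},{"x":-7.14,"y":-1.4,"z":0,"wx":0,"wy":0,"wz":0,"grip":-1},{"x":-7.75,"y":-0.49,"z":0,"wx":0,"wy":0,"wz":0,"grip":-1},{"x":-8.1,"y":0.55,"z":0,"wx":0,"wy":0,"wz":0,"grip":-1}])

```text
time: 24.88
eef_pos: [544.3, -191.8, 75.0]
orientation: [3.139, 0.101, 0.001]
contact_force: [2.1, -2.8, 5.4]
finger_gap: 0.171
```

```bash
cat > g2.py <<'E'
from gap import *
import sys
s=snap('scene');t=snap('top');np.savez('/tmp/scene',**s);np.savez('/tmp/top',**t)
st=ctrl.read_state();d=st['eef_pos'][:2]-np.array([586.6,-183.5]);print('t',st['time'],'r',np.hypot(*d),'ang',np.degrees(np.arctan2(d[1],d[0])),st['contact_force'],st['finger_gap'])
print([n[1:] for n in nib(s)])
for n,q in(('s',s),('t',t)):
    W=cloud(q);m=(abs(W[...,2]-29.5)<5)&(abs(W[...,0]-570)<70)&(W[...,1]>0)&(W[...,1]<190)
    m2=(W[...,2]>24)&(W[...,2]<58)&(abs(W[...,0]-570)<70)&(W[...,1]>0)&(W[...,1]<190)
    P=W[m2];print(n,cv2.minAreaRect(P[:,:2].astype(np.float32)))
    P=W[m2&(W[...,2]>40)];print(n,'tray',cv2.minAreaRect(P[:,:2].astype(np.float32)))
f=s['frame'][215:265,260:340,::-1];cv2.imwrite('pics/'+sys.argv[1],cv2.resize(f,None,fx=10,fy=10,interpolation=2))
E
python3 g2.py d1.png
```

```text
t 24.9833 r 43.029672173891456 ang -172.45609746231563 [-1.20178702 -0.47735232  8.80864532] 0.17214128231462245
[(array([300.8, 254. ]), array([670.2,  76. ,  34.6]), [array([666.1,  76.7]), array([671.4,  75.8])])]
s ((573.4945068359375, 69.61383056640625), (129.19879150390625, 89.93049621582031), 3.8680782318115234)
s tray ((567.6279907226562, 68.53426361083984), (99.567138671875, 58.315834045410156), 2.966740369796753)
t ((574.5980834960938, 67.25837707519531), (128.28099060058594, 89.69577026367188), 3.7131567001342773)
t tray ((570.7947998046875, 66.55970764160156), (96.30260467529297, 57.95836639404297), 3.355642080307007)
```

View pics/d1.png

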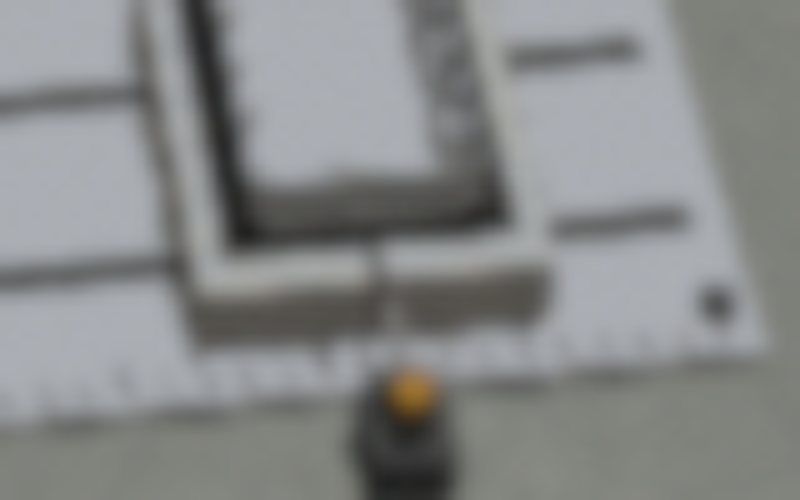

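The line upper end is at crop (381,285) and the nib streak at (393,305), under the orange dot (412,395). So the line is only about 3 mm past, and I'll wind on another 75°.

```bash
python3 - <<'E'
from gap import *
s=dict(np.load('/tmp/scene.npz'))
p=ray(s,297.6,243,29.5)[:2];n=np.array([668.5,76]);print(p,e@(p-n), ray(s,260+39.3-.45,215+30.-.45,29.5))
A=np.radians(-168.87)
print([(np.array([np.cos(A-np.radians(15)*i)-np.cos(A),np.sin(A-np.radians(15)*i)-np.sin(A)])*4.2).round(2).tolist() for i in range(1,6)])
E
```

```text
[631.20009667  72.57190601] -0.9980678635564848 [636.31250703  75.10674393  29.5       ]
[[-0.07, 1.09], [0.15, 2.17], [0.63, 3.15], [1.36, 3.97], [2.27, 4.58]]
```

jog_arm(series=[{"x":-0.07,"y":1.09,"z":0,"wx":0,"wy":0,"wz":0,"grip":-1},{"x":0.15,"y":2.17,"z":0,"wx":0,"wy":0,"wz":0,"grip":-1},{"x":0.63,"y":3.15,"z":0,"wx":0,"wy":0,"wz":0,"grip":-1},{"x":1.36,"y":3.97,"z":0,"wx":0,"wy":0,"wz":0,"grip":-1},{"x":2.27,"y":4.58,"z":0,"wx":0,"wy":0,"wz":0,"grip":-1},{"x":2.27,"y":4.58,"z":0,"wx":0,"wy":0,"wz":0,"grip":-1},{"x":2.27,"y":4.58,"z":0,"wx":0,"wy":0,"wz":0,"grip":-1}])

```text
time: 25.57
eef_pos: [568.1, -144.9, 74.8]
orientation: [3.139, 0.104, 0.001]
contact_force: [-0.3, -1.1, 9.1]
finger_gap: 0.173
```

```bash
python3 g2.py d2.png
```

```text
t 25.6667 r 42.7492623393495 ang 116.37826144653785 [ 0.37861907 -0.44661629  7.69850523] 0.17683243256915035
[(array([300.8, 254. ]), array([669.3,  76.1,  33.5]), [array([666.1,  76.7]), array([671.4,  75.8])])]
s ((573.61962890625, 60.435508728027344), (128.5623779296875, 89.93785095214844), 4.016764163970947)
s tray ((568.2319946289062, 59.406341552734375), (101.4645004272461, 58.62715530395508), 3.647857666015625)
t ((575.6557006835938, 59.12433624267578), (128.9790496826172, 89.98899841308594), 3.7739315032958984)
t tray ((571.6979370117188, 58.114139556884766), (97.66930389404297, 57.820640563964844), 3.274688720703125)
```

View pics/d2.png

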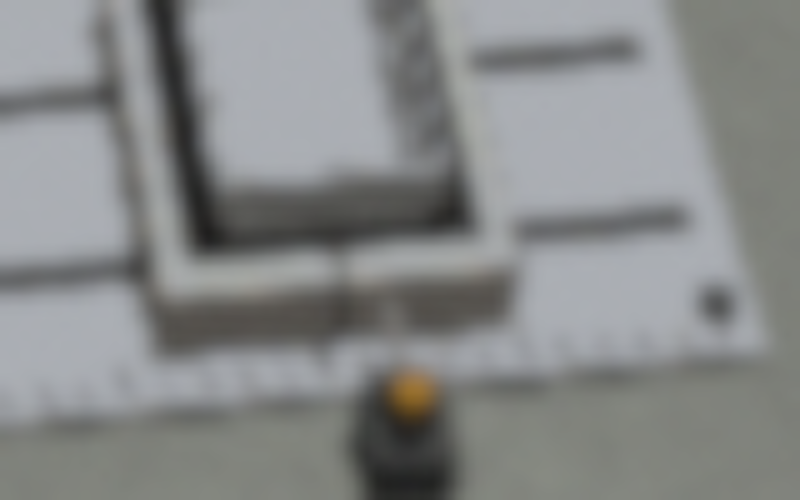

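The line is at crop (343,285), about 9–10 mm past the nib at (391,305), so it's well over 5 mm. Winding back anticlockwise, first 115° (slack is 46°).

```bash
python3 - <<'E'
import numpy as np
A=np.radians(116.13);st=np.radians(11.5)
print([(np.array([np.cos(A+st*i)-np.cos(A),np.sin(A+st*i)-np.sin(A)])*4.2).round(2).tolist() for i in range(1,11)])
E
```

```text
[[-0.71, -0.44], [-1.33, -1.02], [-1.81, -1.71], [-2.15, -2.48], [-2.32, -3.3], [-2.33, -4.15], [-2.17, -4.97], [-1.85, -5.75], [-1.39, -6.45], [-0.79, -7.04]]
```

jog_arm(series=[{"x":-0.71,"y":-0.44,"z":0,"wx":0,"wy":0,"wz":0,"grip":-1},{"x":-1.33,"y":-1.02,"z":0,"wx":0,"wy":0,"wz":0,"grip":-1},{"x":-1.81,"y":-1.71,"z":0,"wx":0,"wy":0,"wz":0,"grip":-1},{"x":-2.15,"y":-2.48,"z":0,"wx":0,"wy":0,"wz":0,"grip":-1},{"x":-2.32,"y":-3.3,"z":0,"wx":0,"wy":0,"wz":0,"grip":-1},{"x":-2.33,"y":-4.15,"z":0,"wx":0,"wy":0,"wz":0,"grip":-1},{"x":-2.17,"y":-4.97,"z":0,"wx":0,"wy":0,"wz":0,"grip":-1},{"x":-1.85,"y":-5.75,"z":0,"wx":0,"wy":0,"wz":0,"grip":-1},{"x":-1.39,"y":-6.45,"z":0,"wx":0,"wy":0,"wz":0,"grip":-1},{"x":-0.79,"y":-7.04,"z":0,"wx":0,"wy":0,"wz":0,"grip":-1}])

```text
time: 26.5
eef_pos: [558.4, -215.8, 74.8]
orientation: [-3.14, -0.102, 0.003]
contact_force: [-2.6, 0.9, 11.5]
finger_gap: 0.173
```

jog_arm(series=[{"x":0,"y":0,"z":0,"wx":0,"wy":0,"wz":0,"grip":-1},{"x":0,"y":0,"z":0,"wx":0,"wy":0,"wz":0,"grip":-1},{"x":0,"y":0,"z":0,"wx":0,"wy":0,"wz":0,"grip":-1}])

```text
time: 26.75
eef_pos: [559.2, -216.3, 74.9]
orientation: [3.139, 0.102, -0.001]
contact_force: [-0.9, -1.8, 9.8]
finger_gap: 0.168
```

```bash
python3 g2.py d3.png; python3 - <<'E'
from gap import *
acc=[snap('scene') for _ in range(6)]
g=np.mean([cv2.cvtColor(a['frame'],cv2.COLOR_RGB2GRAY).astype(float) for a in acc],0);s=acc[0]
for v in range(238,249): print(v,g[v,290:310].round().astype(int).tolist())
s2=g[215:265,270:330].clip(0,255).astype(np.uint8);cv2.imwrite('pics/d3m.png',cv2.resize(np.mean([a['frame'] for a in acc],0)[218:263,270:330,::-1].astype(np.uint8),None,fx=13,fy=13,interpolation=2))
print(ray(s,299.5,243,29.5))
E
```

```text
t 26.85 r 42.68133442878378 ang -130.09854505234463 [-0.77949126 -2.53300216  9.90162546] 0.17243343209341272
[(array([300.8, 254. ]), array([670.1,  76. ,  34.5]), [array([666.1,  76.7]), array([671.4,  75.8])])]
s ((573.0869140625, 69.21623229980469), (131.18148803710938, 90.15991973876953), 3.531658172607422)
s tray ((567.3056640625, 68.1480712890625), (101.38856506347656, 58.196128845214844), 3.464331865310669)
t ((574.7354125976562, 67.88057708740234), (128.41806030273438, 89.9840087890625), 3.73880672454834)
t tray ((570.948486328125, 66.8995361328125), (96.81639099121094, 58.13377380371094), 3.1992204189300537)
238 [64, 62, 61, 61, 64, 66, 66, 70, 81, 89, 92, 92, 92, 92, 94, 96, 101, 110, 120, 128]
239 [92, 92, 93, 95, 99, 100, 97, 102, 120, 133, 137, 138, 138, 138, 139, 141, 143, 148, 152, 157]
240 [137, 138, 138, 139, 141, 140, 131, 129, 146, 159, 162, 163, 163, 163, 163, 163, 163, 163, 163, 163]
241 [163, 162, 162, 163, 163, 158, 146, 136, 147, 158, 161, 161, 160, 160, 160, 159, 157, 154, 150, 144]
242 [160, 159, 158, 158, 158, 153, 140, 124, 126, 135, 136, 134, 133, 132, 132, 131, 129, 126, 120, 114]
243 [134, 132, 131, 131, 130, 126, 115, 101, 99, 104, 105, 102, 101, 100, 100, 99, 98, 97, 94, 91]
244 [102, 100, 98, 98, 98, 95, 88, 82, 87, 92, 89, 85, 84, 84, 84, 84, 84, 84, 84, 83]
245 [85, 83, 83, 83, 82, 81, 76, 78, 90, 97, 90, 82, 81, 81, 81, 82, 82, 84, 83, 83]
246 [81, 80, 80, 80, 80, 78, 74, 77, 95, 104, 95, 84, 80, 80, 81, 84, 88, 90, 92, 92]
247 [81, 81, 80, 81, 83, 82, 79, 84, 100, 109, 102, 92, 88, 87, 89, 94, 102, 111, 116, 117]
248 [89, 86, 87, 94, 101, 102, 100, 106, 115, 120, 118, 116, 115, 114, 115, 120, 130, 140, 145, 148]
[631.4533069   77.21118549  29.5       ]
```

View pics/d3m.png

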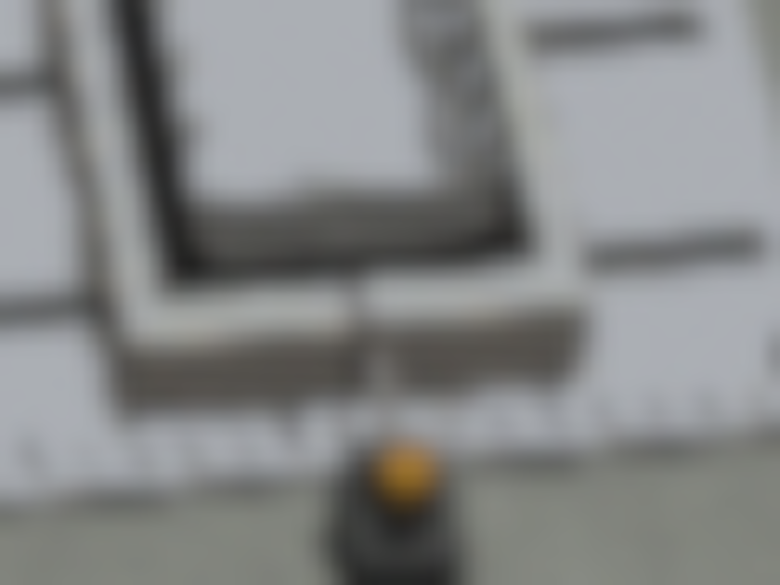

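The line is at px (297.2,242.3) and the nib streak at (299.0,246). Estimates from the nib streak and the orange cap differ by about 2 mm, so I'll enlarge the averaged views of the pointer from both cameras.

```bash
python3 - <<'E'
from h import *
out=[]
for n,(r,c) in {'scene':(236,284),'top':(140,214)}.items():
    acc=[snap(n) for _ in range(8)];m=np.mean([a['frame'].astype(float) for a in acc],0);np.savez('/tmp/m_'+n,m=m,**acc[0])
    q=m[r:r+26,c:c+36,::-1];q=(q-q.min())/(q.max()-q.min())*255
    out.append(cv2.resize(q.astype(np.uint8),None,fx=11,fy=22 if 0 else 11,interpolation=0))
cv2.imwrite('pics/e1.png',np.hstack(out))
g=np.load('/tmp/m_top.npz')['m'].mean(-1)
for v in range(145,166): print(v,g[v,222:242].round().astype(int).tolist())
E
```

```text
145 [126, 125, 124, 122, 122, 124, 126, 124, 124, 124, 125, 126, 126, 126, 126, 124, 125, 126, 127, 127]
146 [126, 125, 125, 123, 123, 124, 125, 125, 124, 124, 121, 121, 123, 124, 124, 123, 124, 127, 127, 126]
147 [127, 126, 125, 123, 123, 124, 122, 121, 122, 119, 113, 111, 114, 120, 123, 123, 124, 126, 127, 126]
148 [128, 126, 126, 125, 124, 120, 112, 111, 113, 109, 98, 93, 100, 114, 122, 123, 125, 126, 127, 127]
149 [126, 126, 126, 125, 124, 116, 103, 99, 101, 95, 83, 74, 82, 102, 118, 123, 124, 126, 127, 126]
150 [126, 125, 125, 125, 124, 115, 96, 86, 86, 81, 71, 62, 68, 91, 113, 122, 124, 125, 126, 126]
151 [126, 125, 125, 126, 124, 114, 93, 75, 73, 73, 65, 55, 59, 84, 111, 122, 123, 123, 125, 125]
152 [128, 127, 126, 124, 123, 113, 90, 70, 71, 76, 67, 54, 58, 82, 110, 121, 122, 122, 124, 124]
153 [128, 128, 126, 124, 122, 113, 89, 70, 75, 85, 71, 56, 61, 84, 111, 121, 121, 121, 122, 124]
154 [128, 127, 126, 124, 122, 113, 89, 69, 80, 94, 76, 57, 63, 85, 112, 122, 122, 121, 123, 123]
155 [127, 125, 125, 125, 124, 114, 89, 68, 79, 94, 74, 53, 60, 85, 112, 123, 123, 123, 123, 124]

[... 338 characters left out ...]
 134, 136, 137, 133, 122, 115, 130, 140, 140, 139, 135, 133, 140, 142]
160 [143, 142, 139, 140, 141, 142, 146, 147, 145, 141, 130, 122, 137, 145, 145, 149, 148, 146, 150, 151]
161 [149, 149, 146, 150, 150, 149, 153, 152, 146, 140, 129, 122, 136, 145, 147, 152, 155, 152, 154, 153]
162 [147, 148, 146, 150, 150, 146, 152, 152, 145, 137, 128, 130, 142, 148, 149, 152, 153, 150, 148, 148]
163 [148, 147, 143, 140, 137, 137, 140, 141, 140, 133, 126, 134, 142, 143, 142, 141, 141, 136, 134, 136]
164 [145, 141, 134, 126, 122, 120, 120, 120, 122, 119, 116, 121, 128, 127, 124, 125, 125, 125, 126, 123]
165 [128, 125, 119, 116, 114, 111, 110, 111, 113, 113, 112, 115, 117, 117, 116, 119, 125, 131, 133, 118]
```

View pics/e1.png

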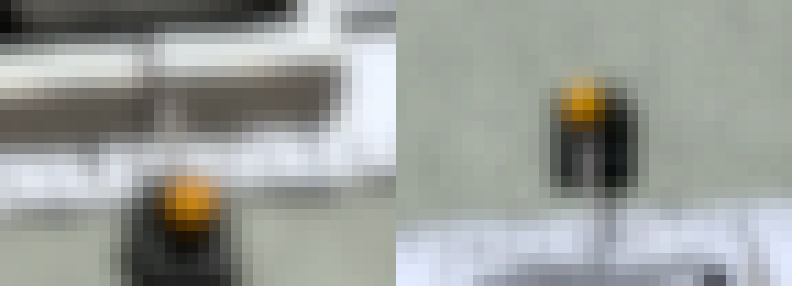

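```bash
python3 - <<'E'
from gap import *
th=.067;e=np.array([-np.sin(th),np.cos(th)])
S={n:dict(np.load('/tmp/m_%s.npz'%n)) for n in('scene','top')}
g=S['scene']['m'].mean(-1)
for v in range(240,252): print(v,g[v,293:306].round().astype(int).tolist())
for z in(22,25,27,29.5,33,36): print(z,'nib scene',(e@ray(S['scene'],299.0,246,z)[:2]).round(2),'top',(e@ray(S['top'],231.0,154.5,z)[:2]).round(2),'orange s',(e@ray(S['scene'],300.8,254,z)[:2]).round(2),'t',(e@ray(S['top'],230.5,149.5,z)[:2]).round(2))
print('index scene',e@ray(S['scene'],297.2,242.3,29.5)[:2],'top232,163',e@ray(S['top'],232,163,29.5)[:2],ray(S['top'],232,163,29.5), 'top233,160',e@ray(S['top'],233,160,29.5)[:2],ray(S['top'],233,160,29.5), ray(S['top'],233,160,6))
E
```

```text
240 [139, 142, 140, 131, 130, 146, 159, 163, 163, 163, 163, 163, 163]
241 [162, 163, 158, 146, 136, 146, 158, 161, 161, 160, 160, 159, 159]
242 [158, 157, 153, 139, 124, 126, 134, 136, 134, 132, 132, 131, 130]
243 [130, 129, 125, 114, 101, 99, 104, 104, 102, 100, 99, 99, 98]
244 [97, 97, 94, 88, 82, 86, 91, 88, 84, 84, 83, 83, 83]
245 [82, 82, 80, 75, 77, 90, 96, 89, 82, 80, 80, 81, 81]
246 [80, 79, 78, 73, 77, 94, 103, 94, 84, 80, 79, 81, 83]
247 [80, 82, 82, 78, 83, 99, 108, 102, 92, 87, 87, 88, 94]
248 [94, 101, 101, 100, 106, 116, 119, 118, 116, 115, 113, 114, 120]
249 [123, 134, 132, 130, 136, 139, 136, 139, 145, 146, 144, 143, 147]
250 [145, 157, 152, 145, 149, 148, 141, 144, 154, 158, 157, 155, 159]
251 [154, 164, 157, 142, 136, 133, 128, 131, 141, 147, 150, 152, 156]
22 nib scene 33.34 top 31.19 orange s 33.34 t 31.77
25 nib scene 32.77 top 31.0 orange s 32.77 t 31.57
27 nib scene 32.39 top 30.87 orange s 32.39 t 31.44
29.5 nib scene 31.91 top 30.7 orange s 31.91 t 31.28
33 nib scene 31.25 top 30.48 orange s 31.25 t 31.05
36 nib scene 30.68 top 30.28 orange s 30.68 t 30.85
index scene 29.558002012219347 top232,163 29.25112782978986 [624.91132641  71.24872665  29.5       ] top233,160 25.423120392962904 [634.84421691  68.07861242  29.5       ] [641.47192373  69.94340585   6.        ]
```

Both views agree: the nib sits at z≈33, collinear with the orange cap, and the line is about 1.6 mm short of it. That is another 14.5° anticlockwise.

```bash
python3 - <<'E'
import numpy as np
A=np.radians(231.13)
print([(np.array([np.cos(A+d)-np.cos(A),np.sin(A+d)-np.sin(A)])*4.2).round(2).tolist() for d in np.radians([5,10,14.5])])
E
```

```text
[[0.3, -0.22], [0.61, -0.41], [0.9, -0.56]]
```

jog_arm(series=[{"x":0.3,"y":-0.22,"z":0,"wx":0,"wy":0,"wz":0,"grip":-1},{"x":0.61,"y":-0.41,"z":0,"wx":0,"wy":0,"wz":0,"grip":-1},{"x":0.9,"y":-0.56,"z":0,"wx":0,"wy":0,"wz":0,"grip":-1},{"x":0.9,"y":-0.56,"z":0,"wx":0,"wy":0,"wz":0,"grip":-1},{"x":0.9,"y":-0.56,"z":0,"wx":0,"wy":0,"wz":0,"grip":-1},{"x":0.9,"y":-0.56,"z":0,"wx":0,"wy":0,"wz":0,"grip":-1}])

```text
time: 28.45
eef_pos: [568.3, -221.9, 75.0]
orientation: [3.139, 0.102, -0.0]
contact_force: [-0.1, -1.9, 8.5]
finger_gap: 0.17
```

```bash
python3 - <<'E'
from gap import *
th=.067;e=np.array([-np.sin(th),np.cos(th)]);c=ctrl.read_state();d=c['eef_pos'][:2]-[586.6,-183.5];print(np.degrees(np.arctan2(d[1],d[0])),c['contact_force'])
for n in('scene','top'):
    acc=[snap(n) for _ in range(8)];s=acc[0];g=np.mean([a['frame'].astype(float) for a in acc],0).mean(-1)
    if n=='scene':
        for v in range(239,248): print(v,g[v,293:306].round().astype(int).tolist())
    else:
        for v in range(160,165): print(v,g[v,224:240].round().astype(int).tolist())
for u in(297.5,298,298.5): print(u,(e@ray(dict(np.load('/tmp/m_scene.npz')),u,242.3,29.5)[:2]).round(2))
E
```

```text
-115.51210678776405 [-0.07009832 -1.93017017  8.51037904]
239 [98, 103, 103, 95, 90, 106, 127, 136, 138, 138, 138, 139, 140]
240 [141, 144, 143, 133, 122, 131, 152, 162, 163, 163, 163, 163, 163]
241 [163, 164, 162, 153, 138, 136, 152, 160, 161, 160, 160, 159, 158]
242 [158, 158, 156, 148, 132, 122, 131, 135, 134, 133, 132, 132, 130]
243 [130, 129, 128, 122, 108, 98, 103, 104, 102, 100, 99, 99, 98]
244 [98, 97, 96, 93, 87, 86, 90, 88, 85, 84, 83, 83, 83]
245 [83, 82, 82, 81, 81, 89, 95, 89, 82, 80, 80, 81, 81]
246 [80, 80, 80, 80, 82, 94, 102, 94, 84, 80, 79, 81, 84]
247 [81, 83, 85, 85, 88, 98, 107, 102, 92, 87, 86, 88, 94]
160 [139, 140, 142, 142, 146, 147, 145, 140, 130, 121, 137, 145, 145, 149, 149, 145]
161 [147, 150, 151, 149, 153, 152, 143, 135, 128, 124, 137, 144, 146, 153, 155, 152]
162 [146, 149, 148, 147, 151, 151, 142, 132, 127, 133, 142, 147, 149, 152, 154, 151]
163 [142, 140, 138, 137, 140, 140, 136, 128, 125, 135, 143, 143, 142, 141, 141, 138]
164 [134, 127, 122, 121, 120, 119, 121, 117, 114, 123, 128, 127, 124, 124, 126, 125]
297.5 30.29
298 31.5
298.5 32.72
```

The line is now at the nib: stage y ≈30.9 against 31.0. Releasing the crank and backing off.

jog_arm(series=[{"x":0,"y":0,"z":0,"wx":0,"wy":0,"wz":0,"grip":-0.3},{"x":0,"y":0,"z":0,"wx":0,"wy":0,"wz":0,"grip":0},{"x":0,"y":0,"z":0,"wx":0,"wy":0,"wz":0,"grip":0},{"x":0,"y":0,"z":2,"wx":0,"wy":0,"wz":0,"grip":0},{"x":0,"y":0,"z":5,"wx":0,"wy":0,"wz":0,"grip":0},{"x":0,"y":0,"z":9,"wx":0,"wy":0,"wz":0,"grip":0},{"x":0,"y":0,"z":12,"wx":0,"wy":0,"wz":0,"grip":0},{"x":-8,"y":-6,"z":14,"wx":0,"wy":0,"wz":0,"grip":0},{"x":-8,"y":-6,"z":14,"wx":0,"wy":0,"wz":0,"grip":0},{"x":-8,"y":-6,"z":14,"wx":0,"wy":0,"wz":0,"grip":0}])

```text
time: 30.08
eef_pos: [484.5, -284.5, 215.0]
orientation: [3.138, 0.098, -0.004]
contact_force: [-0.3, -0.4, -0.4]
finger_gap: 0.499
```

```bash
python3 look.py; python3 - <<'E'
from gap import *
acc=[snap('scene') for _ in range(8)];g=np.mean([a['frame'].astype(float) for a in acc],0)
for v in range(240,245): print(v,g.mean(-1)[v,293:306].round().astype(int).tolist())
from m import *
for n in C:
    blobs(n,sel(n,36,60,(480,640),(0,190)));blobs(n,sel(n,85,110,(540,640),(-245,-120)),10)
a,b=S['scene']['frame'],S['top']['frame']
cv2.imwrite('pics/f1.png',cv2.resize(np.vstack([a[130:330,90:450],b[90:290,100:460]])[:,:,::-1],None,fx=1.5,fy=1.5,interpolation=2))
E
```

```text
scene px [281, 207, 8, 8, 35] mean [524.6  50.4  40.2] rect [526.   50.5] [15.2 21.5] 25.3 z [35.3 39.6 47.4]
scene px [203, 233, 11, 11, 47] mean [ 616.3 -142.    40. ] rect [ 610.9 -139.7] [18.8 36.5] 49.5 z [33.6 41.  45.4]
scene px [379, 175, 15, 11, 131] mean [424.4 339.4  38.5] rect [423.4 340.9] [39.9 41.3] 16.1 z [35.4 38.5 41.4]
scene px [399, 191, 16, 12, 153] mean [491.1 378.6  38.1] rect [489.9 379.6] [42.5 41.4] 10.9 z [34.4 38.2 41.4]
scene px [370, 192, 17, 13, 158] mean [492.  301.8  38.3] rect [490.8 301.4] [41.4 41.5] 60.5 z [34.6 38.5 41.9]
top px [236, 164, 7, 28, 59] mean [580.7  46.7  38.9] rect [574.8  48.5] [87.7 18. ] 3.5 z [33.2 39.2 44.6]
top px [127, 198, 14, 14, 144] mean [492.2 378.   39.4] rect [492.6 378. ] [41.7 38.5] 3.0 z [35.1 39.6 42.8]
top px [152, 198, 13, 13, 142] mean [492.9 300.4  39.7] rect [493.  300.5] [39.  38.4] 3.6 z [36.  39.8 43.3]
top px [138, 219, 14, 14, 146] mean [426.9 338.4  39.7] rect [426.9 338.3] [39.2 40.4] 63.5 z [36.6 39.6 42.8]
30.1833 [ 485.06503213 -284.60928172  214.71844243] 0.5017053155534976
240 [140, 143, 141, 132, 121, 130, 151, 161, 162, 162, 162, 162, 162]
241 [162, 162, 160, 152, 137, 135, 151, 159, 159, 159, 158, 158, 157]
242 [157, 157, 155, 147, 130, 121, 129, 134, 133, 131, 131, 130, 129]
243 [128, 128, 127, 121, 107, 98, 102, 103, 100, 99, 98, 98, 98]
244 [97, 96, 95, 92, 86, 85, 89, 88, 84, 83, 82, 82, 83]
scene px [281, 204, 28, 33, 374] mean [564.3  71.3  45.4] rect [567.9  69.4] [101.4  58.1] 3.3 z [37.1 45.1 54. ]
scene px [173, 206, 7, 10, 56] mean [ 570.6 -220.5   97.6] rect [ 568.2 -220.5] [14.5 14.7] 71.9 z [ 86.8  99.1 105.6]
top px [223, 163, 20, 32, 216] mean [574.   70.4  45.9] rect [570.6  68.2] [96.3 57.8] 3.5 z [37.6 43.3 55.3]
top px [326, 171, 6, 7, 30] mean [ 568.9 -221.9  101. ] rect [ 569.6 -222.4] [12.9 14.2] 38.2 z [ 89.3 103.3 105.8]
```

View pics/f1.png

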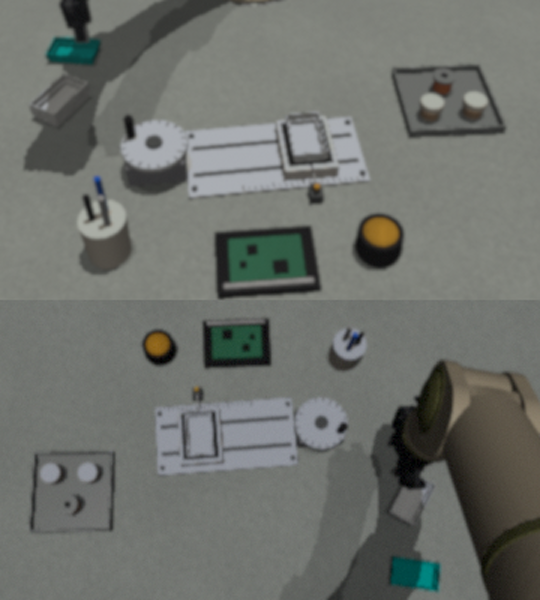

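The last picture shows both jars and the reel upright in the caddy (440,95), the tray on the carriage (305,140), and the line at the pointer. The lower two trays are nested (60,100) and the bystanders are untouched. Handing in.

```bash
python3 -c "
from rig import ctrl
print(ctrl.hand_in())"
```

```text
the job is handed in; nothing more can be done
None
```

The inspection stage is set up as asked, and I handed the job in at about 30 s on the robot's clock.

- **Jars and reels:** only two jars and one reel were on the slideway. All three now stand upright in the caddy.
- **Tray:** I moved only the top tray of the nested stack. It sits within about 2 mm of the carriage centre and within about 1° of square, long side across the slide. The other two trays are still nested in place.
- **Crank:** I wound it clockwise until the line was about 9–10 mm past the pointer. I then wound it back anticlockwise 129.5°, well beyond the 46° of slack.
- **Line at the pointer:** my last check put it within about 0.5 mm, and it did not move when I released the crank.
- **Bystanders:** untouched, and the arm was clear of everything at the end.

**One check disagreed:** readings of the nib's position differed by about 2 mm depending on the height assumed for it. Combining both cameras put the nib at about 33 mm, so the real error in the line's position could be about 1 mm. I inferred the slack from how far the wheel turned; it was not measured directly.

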